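Sort out reject boards and hold the tester lid at its loading mark

ROBOT

A 6-joint arm with a two-finger parallel gripper is mounted at the origin on the work surface. World frame = base frame: x ahead of the robot, y to its left, z up, the work surface at z = 0. Lengths are in m, angles in rad, forces in N, time in s.
With the tool pointing down it reaches from about 0.35 to 0.975 m from the base axis. Payload 17.4 kg.
Tool frame: the origin (TCP) lies at the very end of the fingers, on their centre line; the grasp point (between the pads) lies 19 mm behind it; z points along the fingers, x is the direction in which the jaws open and shut, and the axes are right-handed (so a half turn about z gives the same grasp; the last joint's range is limited). The gripper opens to 85 mm and grips with 20 to 120 N. Pads are 22 mm wide; open, the fingers measure 114 mm over their backs; the gripper's body (76 mm by 85 mm) begins 54 mm behind the grasp point. The pads swing forward as they close: fully open they stand 13 mm farther back than shut.
Start: joints at [1.27, 0.116, 1.442, -0, 1.584, -0.038], TCP at [0.175, 0.652, 0.231] pointing down, gripper open.
Joint ranges: [-2.83, 2.83], [-0.83, 2.19], [0.07, 2.5], [-1.14, 4.28], [0.01, 3], [-2.97, 2.97]. Speed limits (rad/s): [1.89, 1.89, 2.22, 3.14, 3.14, 3.14].

INTERFACE

Orientations are given as a unit quaternion [x, y, z, w].
In Python, from station import robot gives the robot as it stands.
- The arm moves only by the tool apply_moves, never from a script. Its argument "targets" is a list that holds one entry, the list of rows, each a list of 4 numbers: the shift along the tool's x, y, z in cm, then the turn about the tool's z in rad. A call has 1 to 20 rows; each row is the pose to reach, as a shift and turn from the pose commanded when the call began, along the tool's axes at that moment; what a row does not reach only later rows make up. A row lasts 1/8 s, in which the tool goes at most 62.5 mm and 10.7 degrees, less where a joint would pass 70% of its speed; a pose out of reach is approached as far as the arm can. A call with a gripper value outside its range is refused whole. "hand" is the gripper command: -1 is shut, 1 is fully open, values between are in proportion, set as the call begins (left out, the last holds). The fingers move at their own pace and stop on an object; "grip_force" is the grip in N (left out, the last holds). Time passes only in rows, so rows that repeat a pose let the fingers close. It gives the time, the measured TCP pose, the force and the opening at its end, in the units of the state.
- robot.state(): the state, without advancing time (a new reading comes with each control period).
- robot.read_camera(name): name is "side" or "top" or "wrist"; returns a dict with "color" (420x560x3 uint8, red, green, blue), "fx", "fy", "cx", "cy" (pixels), "R" (3x3) and "t" (3): a world point X has camera coordinates R X + t; the wrist camera has in their place "tool_from_camera" (4x4, takes a point from camera to tool coordinates, whose origin is the TCP and whose axes are the tool frame's). Camera axes: x right, y down, z forward; pixel columns grow to the right and rows downward; lengths in m; the calibration is good to about 2 mm. A picture is of the moment at which its call begins: read the wrist's pose just before it. There is no depth.
- robot.hand_in(): hands the job in, once; it reports no verdict.
Trained networks look in a picture, given as the dict that the camera call returned (one of the last four; its "shot" number tells which), for a name from the list of things; names that differ only in an ending like _2 or _b are one class to them, and where a whole thing is asked for, a point or a joint stands for the part that bears it (a point fixed in the world has none). Each returns a list of dicts, best first, with "p" (0 to 1); they miss things now and then, are a little off and sometimes report something else, mostly with a low value. They report only what shows in the picture. A call takes as long as a camera call. They do not tell look-alikes from the thing itself.
- robot.boxes_of(target, picture): "box" ([left, top, right, bottom] in pixels, round what is visible of it).
- robot.pinpoint(target, picture): "point" ([column, row] in pixels: a listed point, or the origin of a listed thing).
The state is a dict: "clock": time; "qpos": joint angles; "joint_velocities": joint speeds; "effort": joint torques, N m; "position": TCP position; "tool_rot": TCP orientation; "wrist_force": force on the tool from outside, world axes, zero at the start; "wrist_torque": the same for the moment, N m; "width": finger opening in m.
Only numpy, scipy, OpenCV 4.12 (cv2) and the standard library are available. Lean on these libraries where they do the work, as an engineer would, in place of code of your own. Each camera call takes 0.05 s, during which the arm holds its last target.

TASK

The boards in the row with a red sticker have failed inspection: put both of them in the red reject bin, and leave the good boards with white stickers and the tools where they are. Then lift the board tester's sprung lid by its front handle until the red pointer on its side stands at the orange index, the loading position, without shifting the index. Finish while still holding the lid steady there, so that the good boards can be loaded: do not let go, the lid would spring shut.

Things in the scene. Friction and masses are not known exactly. Their poses are not given: they have to be found in the camera images.
- reject_a_mid (a point): REJECT: circuit board 50 mm long (own x) by 34 mm wide, 3 mm thick, on four 8 mm white pillars (its edge is 8 to 11 mm above their feet), black relay on top to 26 mm, with a 18 mm round RED sticker on top; 40 g. Point: centre, 13 mm above the feet. Boards stand side by side 54 mm apart on a 6 mm pad: pinch the two short ends (50 mm apart), which are free
- reject_b_mid (a point): REJECT: circuit board 50 mm long (own x) by 34 mm wide, 3 mm thick, on four 8 mm white pillars (its edge is 8 to 11 mm above their feet), black relay on top to 26 mm, with a 18 mm round RED sticker on top; 40 g. Point: centre, 13 mm above the feet. Boards stand side by side 54 mm apart on a 6 mm pad: pinch the two short ends (50 mm apart), which are free
- good_1_mid (a point): good board, stays where it is: circuit board 50 mm long (own x) by 34 mm wide, 3 mm thick, on four 8 mm white pillars (its edge is 8 to 11 mm above their feet), black relay on top to 26 mm, with a 18 mm round WHITE sticker on top; 40 g. Point: centre, 13 mm above the feet. Boards stand side by side 54 mm apart on a 6 mm pad: pinch the two short ends (50 mm apart), which are free
- good_2_mid (a point): good board, stays where it is: circuit board 50 mm long (own x) by 34 mm wide, 3 mm thick, on four 8 mm white pillars (its edge is 8 to 11 mm above their feet), black relay on top to 26 mm, with a 18 mm round WHITE sticker on top; 40 g. Point: centre, 13 mm above the feet. Boards stand side by side 54 mm apart on a 6 mm pad: pinch the two short ends (50 mm apart), which are free
- good_3_mid (a point): good board, stays where it is: circuit board 50 mm long (own x) by 34 mm wide, 3 mm thick, on four 8 mm white pillars (its edge is 8 to 11 mm above their feet), black relay on top to 26 mm, with a 18 mm round WHITE sticker on top; 40 g. Point: centre, 13 mm above the feet. Boards stand side by side 54 mm apart on a 6 mm pad: pinch the two short ends (50 mm apart), which are free
- good_4_mid (a point): good board, stays where it is: circuit board 50 mm long (own x) by 34 mm wide, 3 mm thick, on four 8 mm white pillars (its edge is 8 to 11 mm above their feet), black relay on top to 26 mm, with a 18 mm round WHITE sticker on top; 40 g. Point: centre, 13 mm above the feet. Boards stand side by side 54 mm apart on a 6 mm pad: pinch the two short ends (50 mm apart), which are free
- bin: open red plastic reject bin, 150 mm (its x) by 220 mm (its y) outside, 60 mm high, walls and floor 4 mm, fixed; origin under its centre
- lid_handle (a point): handle of the tester lid: round black bar 14 mm thick, 116 mm long along its own y, 40 mm in front of the lid on two 11 mm posts 54 mm either side of the middle; free above and below, 33 mm gap behind the bar. Origin: middle of the bar, 113 mm above the bench when shut. Its x axis points to the hinge, level when shut; turns with the lid
- lid (a joint): lid of the board tester (fixed grey box 240 mm deep, 260 wide; aluminium-framed clear lid, hinged along the far side). Rad: 0 shut, grows as the front is lifted, stop 1.15. The bar's middle moves on a 265 mm circle about the hinge. Spring hinge and weight pull it shut: 5 to 6 N at the handle to start, 7 to 9 N at the mark; let go, it shuts
- index (a joint): angle in rad of the orange index clamp on the quadrant, counted like the lid's: the lid is at the mark when joint lid equals this. Set differently each time (0.40 to 0.78) and stays put
- pointer_tip (a point): tip of the red pointer on the lid's left side; 127 mm from the hinge axis, 147 mm left of the tester's middle; turns with the lid
- index_mark (a point): inner face of the orange index clamp (16 mm wide along the arc) on the white upright quadrant at the tester's left side; 127 mm from the hinge axis. The pointer tip meets this point when the lid is at the mark
- hinge (a point): middle of the lid's hinge axis, 115 mm above the bench, 265 mm behind the handle bar; its x axis points away from the handle, level, and its y axis lies along the hinge
- stripper: bystander: wire stripper with orange grips, 150 mm long, lying on the bench; origin at its pivot, on the bench
- cutters: bystander: small side cutters with red grips, 115 mm long, lying on the bench; origin at the pivot, on the bench
- solder_reel: bystander: grey-flanged reel of solder standing on its flange, 60 mm wide, 46 mm high; origin under its centre
- flux_bottle: bystander: white bottle with blue cap, 36 mm wide, 85 mm high; origin under its centre
- driver: bystander: screwdriver with blue grip, 170 mm long, lying on the bench; origin on the bench
There are look-alikes about, which are no part of the job. Leave any pink or yellow look-alike of the part that bears reject_b_mid alone.

How it is judged:
By the outcome, as a careful person would: the job done as asked, in the order asked, and still so for the second after the job is handed in, while the arm keeps its last pose, push and grip.
It also fails if it takes over 64 s, if anything falls off the work surface, if the arm or the gripper's body presses on something with over 40 N, if the wrist force passes 120 N, or if a joint passes its speed limit or range.

## Working session

There is one attempt and no reset: what is moved stays moved. The work goes in short steps, Python scripts to look and compute and a tool call to move; the robot and the scene stay as the last step left them, time stands still between calls to the robot, and variables do not carry over. Pictures are saved under pics/ and viewed, and the job is handed in when it is done.

Besides the shell and the picture viewer there is one more tool, called after "Emit:" as name(argument=value, ...) on one line, values as JSON. apply_moves: Moves the arm, as the interface text tells. Its arguments: {"type":"object","properties":{"targets":{"type":"array","items":{"type":"array","items":{"type":"array","items":{"type":"number"}}}},"hand":{"type":"number"},"grip_force":{"type":"number"}},"required":["targets"]}

```bash
ls; mkdir -p pics; cat > h.py <<'E'
import numpy as np,cv2
from station import robot
def save(p,n): cv2.imwrite('pics/'+n+'.png',p['color'][:,:,::-1])
def ray(p,px,T=None):
    d=np.array([(px[0]-p['cx'])/p['fx'],(px[1]-p['cy'])/p['fy'],1.])
    if 'R' in p:
        R=np.array(p['R']);t=np.array(p['t']); return -R.T@t, R.T@d
    M=T@np.array(p['tool_from_camera']); return M[:3,3],M[:3,:3]@d
def atz(p,px,z,T=None):
    o,d=ray(p,px,T); return o+d*(z-o[2])/d[2]
def proj(p,X,T=None):
    if 'R' in p: c=np.array(p['R'])@X+np.array(p['t'])
    else:
        M=np.linalg.inv(T@np.array(p['tool_from_camera'])); c=M[:3,:3]@X+M[:3,3]
    return np.array([p['fx']*c[0]/c[2]+p['cx'],p['fy']*c[1]/c[2]+p['cy']])
def tri(rays):
    A=np.zeros((3,3));b=np.zeros(3)
    for o,d in rays:
        d=d/np.linalg.norm(d);P=np.eye(3)-np.outer(d,d);A+=P;b+=P@o
    x=np.linalg.solve(A,b)
    return x,[np.linalg.norm((np.eye(3)-np.outer(d,d)/(d@d))@(x-o)) for o,d in rays]
def toolT(s):
    from scipy.spatial.transform import Rotation as R
    T=np.eye(4);T[:3,:3]=R.from_quat(s['tool_rot']).as_matrix();T[:3,3]=s['position'];return T
E
python3 - <<'E'
from h import *
np.set_printoptions(precision=4,suppress=True)
s=robot.state();print(s);print(toolT(s))
P={}
for n in('side','top','wrist'):
    p=P[n]=robot.read_camera(n);save(p,n+'0')
    print(n,p['fx'],p['cx'],p['cy'],[p.get(k) for k in('R','t','tool_from_camera')])
    for k in ['reject_a_mid','bin','lid_handle','pointer_tip','index_mark','hinge','flux_bottle']:
        try:
            print(k,[(round(r['p'],2),np.round(r['point'],1).tolist()) for r in robot.pinpoint(k,p)])
        except Exception as e: print(k,e)
E
```

```text
pics
{'clock': 0.0, 'qpos': array([ 1.2702,  0.1165,  1.4423, -0.    ,  1.584 , -0.0378]), 'joint_velocities': array([ 0.0018, -0.0021,  0.0001,  0.0009,  0.0004,  0.0004]), 'effort': array([  0.0037, -73.1991, -63.2487,   0.0001,   0.0064,  -0.0001]), 'position': array([0.1753, 0.6516, 0.2305]), 'tool_rot': array([ 0.7936,  0.6084, -0.0005,  0.0003]), 'wrist_force': array([-0.4197,  0.4923,  0.5569]), 'wrist_torque': array([-0.0359,  0.0263, -0.0141]), 'width': 0.08540012285782439}
[[ 0.2598  0.9657 -0.0003  0.1753]
 [ 0.9657 -0.2598 -0.0011  0.6516]
 [-0.0012 -0.     -1.      0.2305]
 [ 0.      0.      0.      1.    ]]
side 435.8484526945458 275.681689867277 215.33319232793312 [array([[ 0.8272, -0.5615, -0.0209],
       [-0.403 , -0.567 , -0.7184],
       [ 0.3916,  0.6027, -0.6953]]), array([-0.4687,  0.2795,  1.1175]), None]
reject_a_mid [(0.59, [321.6, 316.4])]
bin [(0.56, [338.0, 257.6])]
lid_handle [(0.59, [200.1, 169.9])]
pointer_tip [(0.95, [228.0, 135.8])]
index_mark [(0.45, [239.6, 113.9])]
hinge [(0.83, [275.1, 146.5]), (0.6, [236.7, 113.6])]
flux_bottle [(0.66, [401.8, 3
[... 204 characters left out ...]
1.473 ]), None]
reject_a_mid [(0.66, [402.0, 244.6])]
bin [(0.66, [344.2, 181.0])]
lid_handle [(0.81, [192.7, 248.8]), (0.23, [437.2, 193.4])]
pointer_tip [(0.95, [153.0, 189.6]), (0.4, [462.8, 249.4]), (0.31, [332.7, 249.0])]
index_mark [(0.43, [146.1, 174.6])]
hinge [(0.96, [209.7, 153.5]), (0.19, [312.2, 246.2])]
flux_bottle [(0.71, [439.8, 192.1])]
wrist 372.9206474629014 267.8059300227608 206.78151222034984 [None, None, array([[ 1.    ,  0.0008,  0.0012, -0.0004],
       [-0.0011,  0.9561,  0.2931, -0.0747],
       [-0.0009, -0.2931,  0.9561, -0.1416],
       [ 0.    ,  0.    ,  0.    ,  1.    ]])]
reject_a_mid []
bin []
lid_handle []
pointer_tip []
index_mark []
hinge []
flux_bottle []
```

View pics/side0.png

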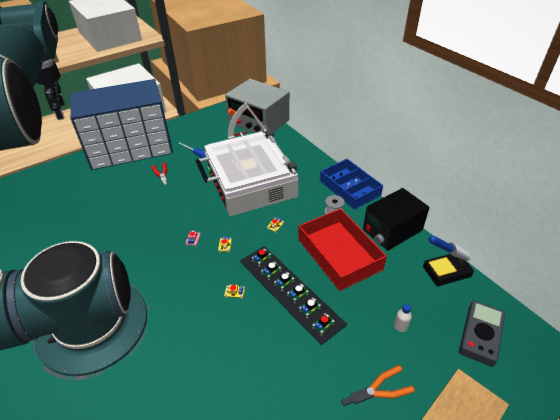

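View pics/top0.png

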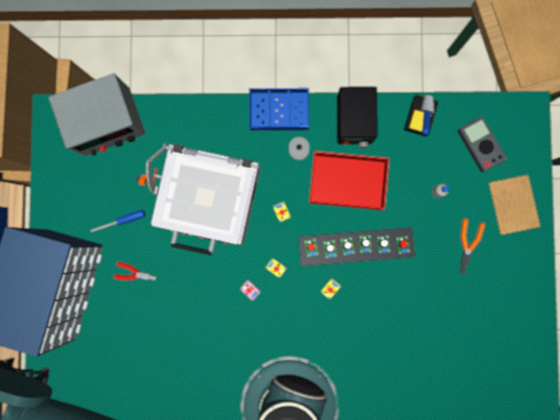

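View pics/wrist0.png

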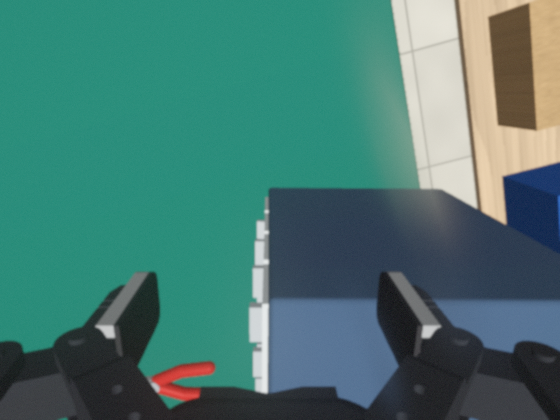

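```bash
python3 - <<'E'
import cv2
a=cv2.imread('pics/top0.png')[205:330,290:500]
cv2.imwrite('pics/top0c.png',cv2.resize(a,None,fx=3.8,fy=3.8,interpolation=cv2.INTER_CUBIC))
a=cv2.imread('pics/side0.png')[70:230,150:330]
cv2.imwrite('pics/side0c.png',cv2.resize(a,None,fx=3.7,fy=3.7,interpolation=cv2.INTER_CUBIC))
E
```

```text
(no output)
```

View pics/top0c.png

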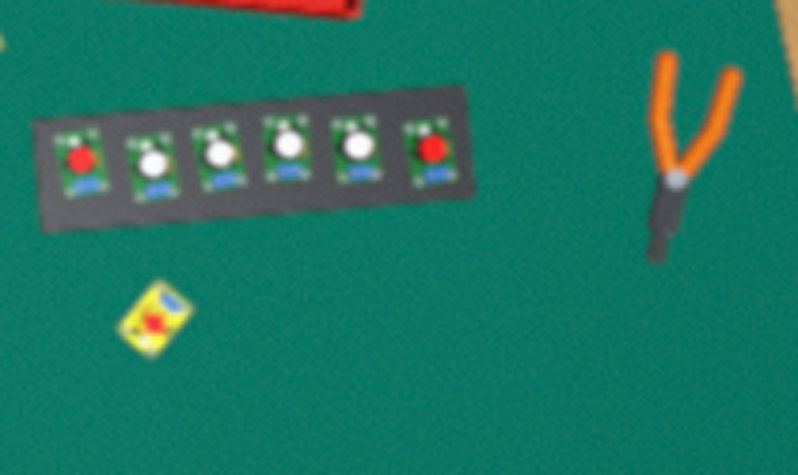

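View pics/side0c.png

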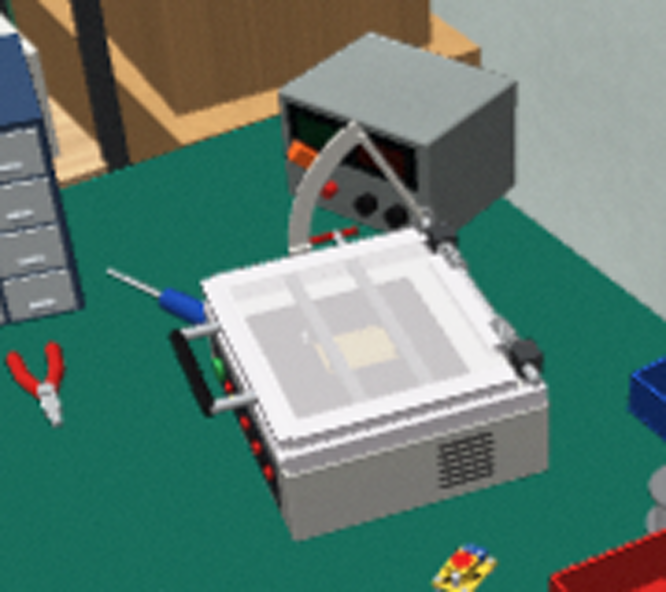

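Top view: the candidates are the row's red-stickered green boards at (311,247) and (404,244). The look-alikes are yellow boards at (282,211), (276,268) and (330,289), and a pink one at (250,290). The crop confirms that the two row ends are green with red stickers, so I choose those. The index is the orange clamp at side (231,111), and the pointer is red at about (240,134).

```bash
python3 - <<'E'
from h import *
np.set_printoptions(precision=4,suppress=True)
t=robot.read_camera('top');s=robot.read_camera('side')
for n in ['reject_a_mid','good_1_mid','reject_b_mid']:
  for p in(t,s): print(n,[(round(r['p'],2),np.round(r['point'],1).tolist(),atz(p,r['point'],.019)) for r in robot.pinpoint(n,p)])
for n in ['reject_a_mid','bin','flux_bottle','stripper','solder_reel','cutters','driver','lid']:
  for p in(t,s): print(n,[(round(r['p'],2),np.round(r['box'],0).tolist()) for r in robot.boxes_of(n,p)])
for n in ['bin','lid_handle','pointer_tip','index_mark','hinge','cutters','solder_reel','flux_bottle','stripper','driver']:
  a=robot.pinpoint(n,t);b=robot.pinpoint(n,s)
  if a and b: print(n,tri([ray(t,a[0]['point']),ray(s,b[0]['point'])]))
# red stickers
for p,nm in((t,'top'),(s,'side')):
  c=p['color'].astype(int);m=((c[:,:,0]>150)&(c[:,:,1]<70)&(c[:,:,2]<70)).astype(np.uint8)
  k,l,st,ce=cv2.connectedComponentsWithStats(m)
  for i in range(1,k):
    if 8<st[i,4]<400: print(nm,st[i],ce[i],atz(p,ce[i],.032))
E
```

```text
reject_a_mid [(0.73, [142.7, 274.1], array([0.3903, 0.4375, 0.019 ])), (0.51, [401.3, 243.6], array([ 0.4811, -0.3365,  0.019 ]))]
reject_a_mid [(0.8, [322.3, 319.2], array([ 0.4822, -0.3331,  0.019 ])), (0.58, [271.4, 269.1], array([ 0.4669, -0.1265,  0.019 ]))]
good_1_mid [(0.65, [299.3, 151.3], array([ 0.7601, -0.0327,  0.019 ])), (0.64, [347.7, 247.3], array([ 0.4701, -0.1767,  0.019 ]))]
good_1_mid [(0.56, [307.3, 303.1], array([ 0.4805, -0.2733,  0.019 ])), (0.45, [284.5, 278.7], array([ 0.4775, -0.1747,  0.019 ]))]
reject_b_mid [(0.74, [309.9, 247.5], array([ 0.4696, -0.0638,  0.019 ])), (0.66, [274.5, 269.9], array([0.4029, 0.0421, 0.019 ])), (0.61, [282.2, 208.9], array([0.5855, 0.0191, 0.019 ])), (0.51, [401.9, 243.9], array([ 0.4802, -0.3383,  0.019 ])), (0.45, [329.3, 291.2], array([ 0.3398, -0.1211,  0.019 ]))]
reject_b_mid [(0.72, [192.8, 236.6], array([0.3431, 0.1125, 0.019 ])), (0.7, [226.9, 243.8], array([0.4125, 0.0279, 0.019 ])), (0.62, [262.4, 253.9], array([ 0.4766, -0.0653,  0.019 ])), (0.6, [272.5, 223.5], array([0.5689, 0.0201, 0.019 ])), (0.55, [234.6, 291.3]
[... 2523 characters left out ...]
14 262  25  18 165] [126.     271.6727] [0.3983 0.4835 0.032 ]
side [162 163   5  11  33] [164.0303 167.7576] [0.4051 0.4591 0.032 ]
side [152 165   9  12  40] [155.45 170.4 ] [0.3744 0.4627 0.032 ]
side [272 220   5   3  13] [274.3077 220.9231] [0.5727 0.0152 0.032 ]
side [190 232   5   4  15] [192.1333 233.2   ] [0.3439 0.114  0.032 ]
side [222 239   5   4  15] [223.9333 240.8   ] [0.4064 0.0322 0.032 ]
side [259 250   6   5  24] [261.3333 251.875 ] [ 0.4726 -0.067   0.032 ]
side [230 285   6   5  23] [232.7826 287.1304] [ 0.3439 -0.1272  0.032 ]
side [321 316   7   6  37] [324.0541 318.5676] [ 0.4812 -0.3403  0.032 ]
side [468 342   6   5  22] [470.5909 343.6364] [ 0.7195 -0.5896  0.032 ]
```

```bash
cat >> h.py <<'E'
def rows(wps):
    """wps: (x,y,z,yaw deg of tool x, about world z). prints rows in current tool axes (assumes tool-down kept)"""
    s=robot.state();T=toolT(s);R=T[:3,:3]
    y0=np.arctan2(R[1,0],R[0,0])
    print('at',np.round(s['position'],4),'yaw',round(np.degrees(y0),2),'F',np.round(s['wrist_force'],1),'w',round(s['width'],4),'t',s['clock'])
    for x,y,z,ps in wps:
        d=R.T@(np.array([x,y,z])-T[:3,3])*100
        th=-(np.radians(ps)-y0); th=(th+np.pi/2)%np.pi-np.pi/2
        print(np.round(d,2).tolist(),round(th,3))
E
python3 - <<'E'
from h import *
rows([(.19,.63,.28,75),(.3,.42,.28,60),(.42,.16,.27,40),(.45,-.1,.2,20),(.48,-.3,.15,4)])
E
```

```text
at [0.1753 0.6518 0.2313] yaw 74.94 F [0.1 0.1 0.2] w 0.0856 t 3.4
[-1.73, 1.98, -4.87] -0.001
[-19.15, 18.06, -4.87] 0.261
[-41.14, 36.4, -3.87] 0.61
[-65.47, 46.05, 3.13] 0.959
[-84.0, 54.14, 8.13] 1.238
```

Emit:
apply_moves(targets=[[[-1.5,2,-5,0],[-5,5,-5,0],[-9,9,-5,0.1],[-14,13,-5,0.2],[-19,18,-5,0.3],[-24,22,-5,0.4],[-29,26,-5,0.5],[-34,30,-4,0.6],[-41,36,-4,0.7],[-47,39,-2,0.8],[-53,42,0,0.9],[-59,44,1.5,1.0],[-65,46,3,1.1],[-71,49,5,1.2],[-77,51,7,1.24],[-82,53,8,1.24],[-84,54,8,1.24],[-84,54,8,1.24],[-84,54,8,1.24]]], hand=1)

```text
clock: 5.78
position: [0.4784, -0.3005, 0.1507]
tool_rot: [0.999, 0.033, -0.0, -0.0]
wrist_force: [-1.1, 0.1, 0.5]
width: 0.0853
```

```bash
python3 - <<'E'
from h import *
rows([])
s=robot.state();p=robot.read_camera('wrist');save(p,'w1')
print(proj(p,np.array([.4812,-.34,.032]),toolT(s)))
E
```

```text
at [ 0.4784 -0.3005  0.1507] yaw 3.8 F [-1.1  0.1  0.5] w 0.0853 t 5.775
[267.9970565  250.57260868]
```

View pics/w1.png

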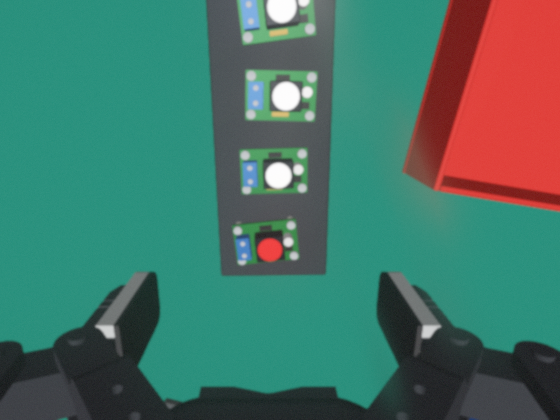

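The wrist view shows the red-sticker board last in the row, centred at about (267,243). Its corner screws are near (237,230), (291,225), (242,262) and (295,256). I'll segment the outline to get its pose.

```bash
cat >> h.py <<'E'
def bigcrop(name,src,x0,y0,x1,y1,f):
    a=cv2.imread('pics/'+src+'.png')[y0:y1,x0:x1]
    cv2.imwrite('pics/'+name+'.png',cv2.resize(a,None,fx=f,fy=f,interpolation=cv2.INTER_CUBIC))
E
python3 - <<'E'
from h import *
bigcrop('w1c','w1',215,205,325,285,7)
E
```

```text
(no output)
```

View pics/w1c.png

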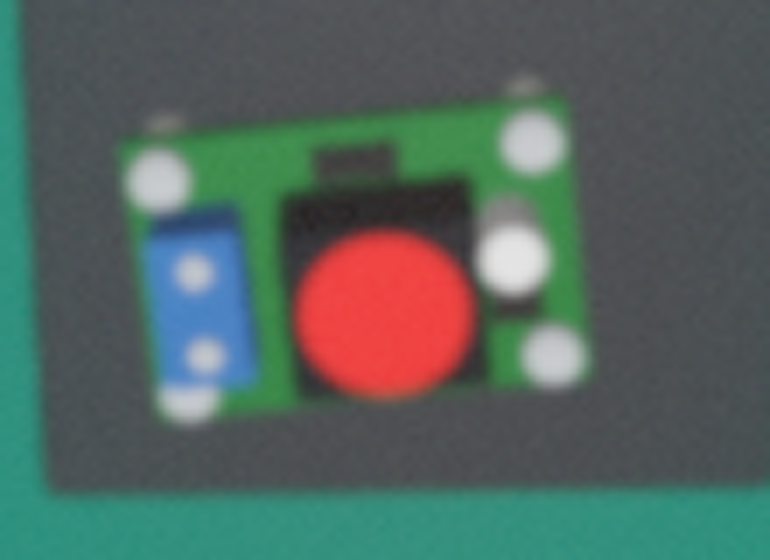

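```bash
cat >> h.py <<'E'
def board(p,T,cs,f,x0,y0,z=.017):
    """cs: TL,TR,BR,BL crop px"""
    W=np.array([atz(p,((c[0]+.5)/f-.5+x0,(c[1]+.5)/f-.5+y0),z,T)[:2] for c in cs])
    c=W.mean(0); e=(W[1]-W[0])+(W[2]-W[3])
    print('centre',np.round(c,4),'yaw',round(np.degrees(np.arctan2(e[1],e[0])),2),'L',np.linalg.norm(W[1]-W[0]).round(4),np.linalg.norm(W[2]-W[3]).round(4),'W',np.linalg.norm(W[3]-W[0]).round(4))
    return c
E
python3 - <<'E'
from h import *
s=robot.state();p=robot.read_camera('wrist')
board(p,toolT(s),[(120,140),(568,100),(590,380),(160,420)],7,215,205)
rows([(.4800,-.340,.06,7),(.4800,-.340,.009,7)])
E
```

```text
centre [ 0.4798 -0.3386] yaw 9.5 L 0.0503 0.05 W 0.0346
at [ 0.4787 -0.2989  0.1516] yaw 3.91 F [0.3 0.6 0.2] w 0.0855 t 5.875
[-0.15, 4.11, 9.16] -0.054
[-0.15, 4.11, 14.26] -0.054
```

Emit:
apply_moves(targets=[[[-0.15,4.0,3,-0.1],[-0.15,4.0,7,-0.1],[-0.15,4.0,10,-0.1],[-0.15,4.0,12.5,-0.1],[-0.15,4.0,13.5,-0.1],[-0.15,4.0,14.1,-0.1],[-0.15,4.0,14.1,-0.1]]], hand=0.7)

```text
clock: 6.75
position: [0.4802, -0.3395, 0.011]
tool_rot: [0.996, 0.084, 0.0, 0.0]
wrist_force: [0.4, -0.5, 0.9]
width: 0.0729
```

```bash
python3 - <<'E'
from h import *
rows([])
p=robot.read_camera('wrist');save(p,'w2')
p=robot.read_camera('side');save(p,'s2');bigcrop('s2c','s2',260,250,400,370,5)
E
```

```text
at [ 0.4802 -0.3395  0.011 ] yaw 9.65 F [ 0.4 -0.5  0.9] w 0.0729 t 6.75
```

View pics/w2.png

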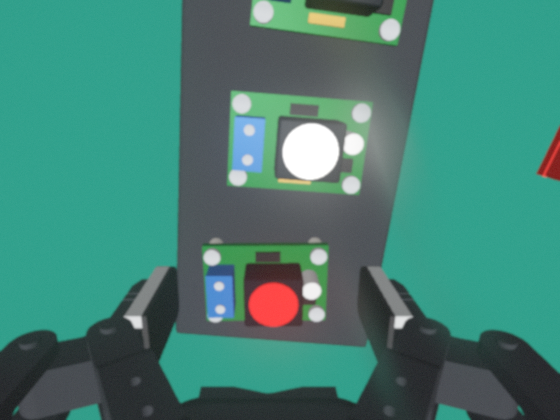

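View pics/s2c.png

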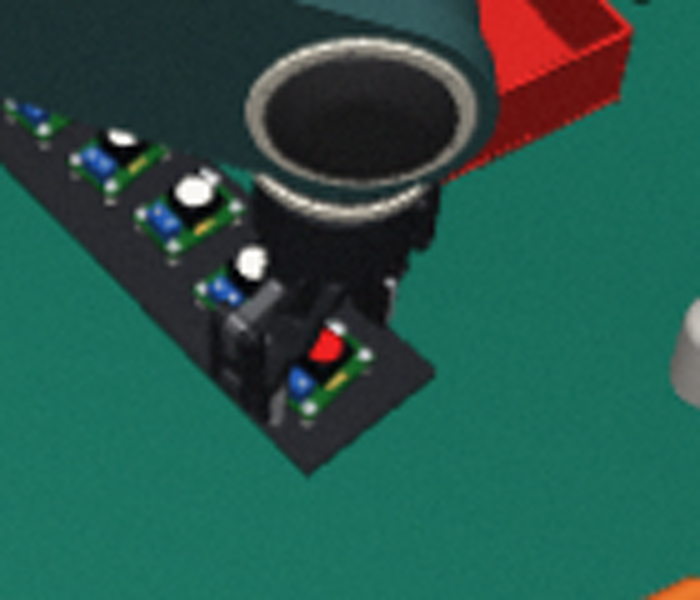

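The board lies square and centred between the fingers, so I close.

Emit:
apply_moves(targets=[[[0,0,0,0],[0,0,0,0],[0,0,0,0],[0,0,0,0],[0,0,0,0],[0,0,0,0]]], hand=-1, grip_force=30)

```text
clock: 7.6
position: [0.48, -0.3399, 0.0112]
tool_rot: [0.996, 0.084, 0.0, 0.0]
wrist_force: [-1.9, 1.4, 6.9]
width: 0.0485
```

Emit:
apply_moves(targets=[[[0,0,-0.5,0],[0,0,-1.5,0],[0,0,-3,0],[0,0,-5,0],[0,0,-5,0]]])

```text
clock: 8.22
position: [0.4807, -0.3403, 0.0629]
tool_rot: [0.996, 0.084, 0.001, 0.001]
wrist_force: [0.5, 0.0, -1.2]
width: 0.0485
```

```bash
python3 - <<'E'
from h import *
rows([])
p=robot.read_camera('wrist');save(p,'w3')
E
```

```text
at [ 0.4807 -0.3403  0.0629] yaw 9.63 F [ 0.5  0.  -1.2] w 0.0485 t 8.225
```

View pics/w3.png

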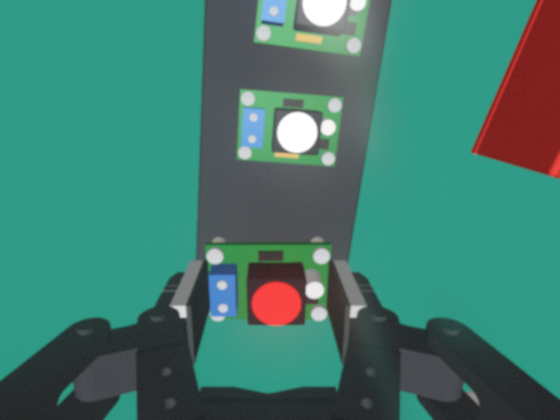

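```bash
python3 - <<'E'
from h import *
p=robot.read_camera('top');save(p,'t3');bigcrop('t3c','t3',290,140,410,220,6)
E
```

```text
(no output)
```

View pics/t3c.png

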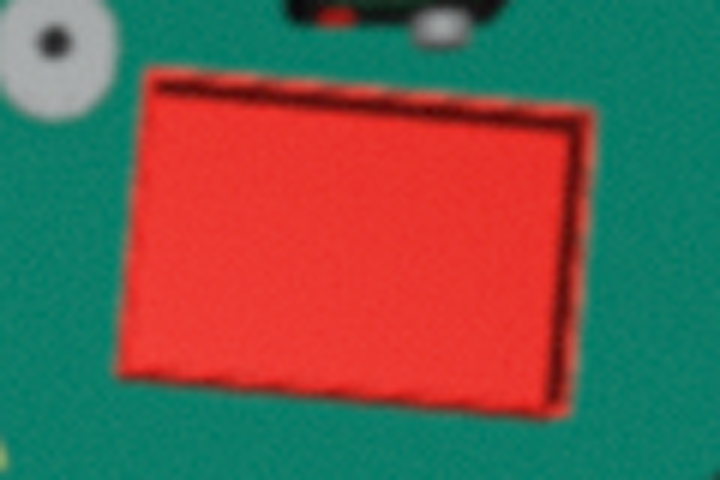

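```bash
python3 - <<'E'
from h import *
bigcrop('t0b','top0',290,140,410,220,6)
E
```

```text
(no output)
```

View pics/t0b.png

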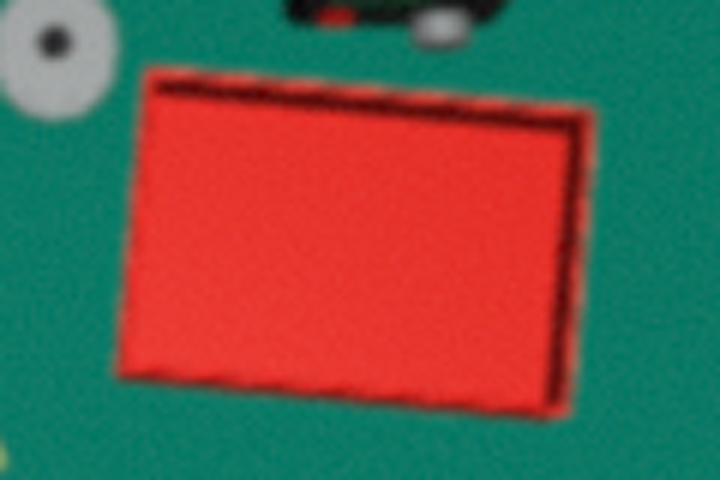

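```bash
python3 - <<'E'
from h import *
p=robot.read_camera('top')
W=np.array([atz(p,((c[0]+.5)/6-.5+290,(c[1]+.5)/6-.5+140),.06)[:2] for c in [(148,70),(596,108),(568,416),(116,378)]])
c=W.mean(0);ey=(W[0]-W[1]+W[3]-W[2]);ey/=np.linalg.norm(ey);ex=np.array([ey[1],-ey[0]])
yaw=np.degrees(np.arctan2(ex[1],ex[0]))
print(W,c,yaw,[np.linalg.norm(W[i]-W[(i+1)%4]) for i in range(4)])
for k in(-.05,.05):
  q=c+ey*k;print(q);rows([(*q,.14,yaw),(*q,.02,yaw)])
E
```

```text
[[ 0.7524466  -0.07638672]
 [ 0.73291696 -0.29508023]
 [ 0.58209927 -0.27970171]
 [ 0.6010641  -0.06025296]] [ 0.66713173 -0.1778554 ] -5.021021858276741 [np.float64(0.2195637902904049), np.float64(0.15159970911063858), np.float64(0.22026670191744285), np.float64(0.15223981421203153)]
[ 0.66275567 -0.22766353]
at [ 0.4796 -0.3395  0.0599] yaw 9.63 F [ 0.9  0.6 -0.8] w 0.0484 t 8.375
[19.92, -7.97, -8.01] 0.256
[19.92, -7.96, 3.99] 0.256
[ 0.6715078  -0.12804727]
at [ 0.4796 -0.3395  0.0599] yaw 9.63 F [ 0.9  0.6 -0.8] w 0.0484 t 8.375
[22.45, -17.64, -8.01] 0.256
[22.45, -17.64, 3.99] 0.256
```

Emit:
apply_moves(targets=[[[0,0,-4,0],[0,0,-8,0],[4,-1.5,-8,0.05],[9,-3.5,-8,0.1],[14,-5.5,-8,0.2],[18,-7.2,-8,0.26],[20,-8,-8,0.26],[20,-8,-6,0.26],[20,-8,-2,0.26],[20,-8,2,0.26],[20,-8,3.8,0.26],[20,-8,4.6,0.26],[20,-8,4.6,0.26],[20,-8,4.6,0.26]]])

```text
clock: 10.12
position: [0.6642, -0.2277, 0.0159]
tool_rot: [0.999, -0.046, 0.001, 0.0]
wrist_force: [-0.2, -0.1, -0.8]
width: 0.0482
```

Emit:
apply_moves(targets=[[[0,0,0,0],[0,0,0,0],[0,0,0,0],[0,0,-2,0],[0,0,-6,0],[0,0,-11,0],[0,0,-14,0],[0,0,-14,0]]], hand=0.6)

```text
clock: 11.12
position: [0.6647, -0.2277, 0.1591]
tool_rot: [0.999, -0.046, 0.003, 0.001]
wrist_force: [-0.8, -0.2, -0.2]
width: 0.068
```

```bash
python3 - <<'E'
from h import *
p=robot.read_camera('wrist');save(p,'w4')
rows([(.4733,-.02,.15,5)])
E
```

```text
at [ 0.6641 -0.2275  0.1567] yaw -5.27 F [-0.7  0.7 -0.7] w 0.0684 t 11.175
[-20.9, -18.91, 0.6] -0.179
```

View pics/w4.png

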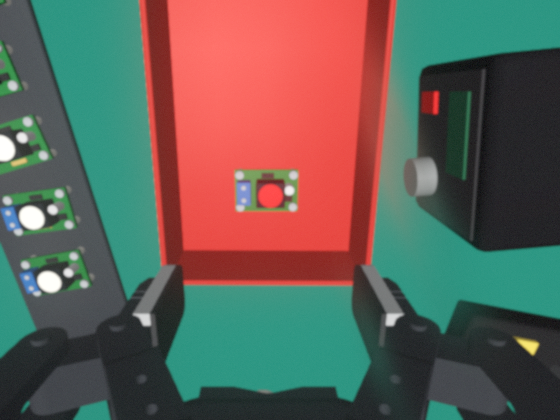

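Reject board A lies upright in the bin at (267,191). Next is the other end of the row, with a hover over it for measuring.

Emit:
apply_moves(targets=[[[-4,-4,0,0],[-9,-8,0,-0.05],[-13,-12,0,-0.1],[-17,-15.5,0,-0.18],[-20,-18,0.6,-0.2],[-21,-19,0.6,-0.22],[-21,-19,0.6,-0.22],[-21,-19,0.6,-0.22],[-21,-19,0.6,-0.22]]])

```text
clock: 12.3
position: [0.4725, -0.0194, 0.1482]
tool_rot: [0.998, 0.063, -0.0, 0.0]
wrist_force: [-0.2, 0.4, -0.6]
width: 0.0686
```

```bash
python3 - <<'E'
from h import *
rows([])
p=robot.read_camera('wrist');save(p,'w5');
T=toolT(robot.state());q=proj(p,np.array([.473,-.066,.02]),T);print(q)
x,y=int(q[0])-55,int(q[1])-40;print(x,y);bigcrop('w5c','w5',x,y,x+110,y+80,7)
E
```

```text
at [ 0.4725 -0.0194  0.1482] yaw 7.28 F [-0.2  0.4 -0.6] w 0.0686 t 12.3
[260.93239625 253.41617399]
205 213
```

View pics/w5.png

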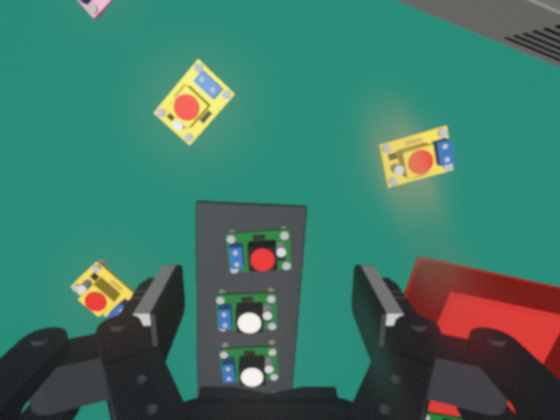

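View pics/w5c.png

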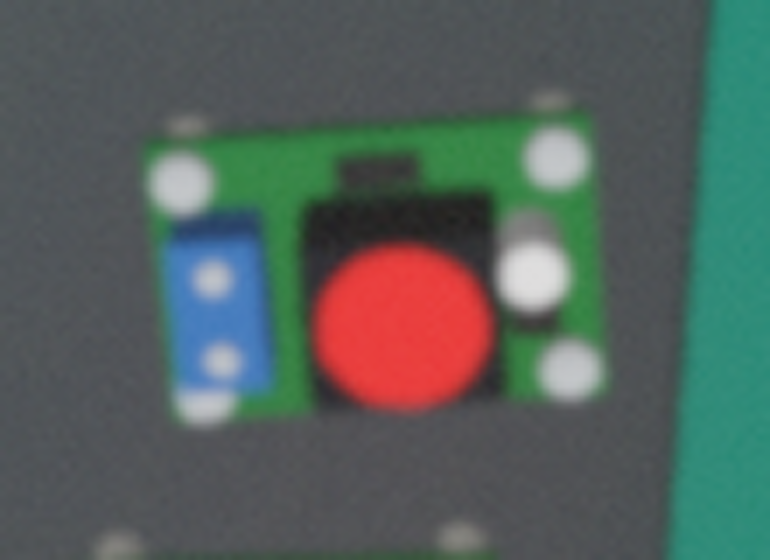

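The red-sticker board in the row is at wrist (259,250). Yellow look-alikes are at (194,100), (417,157) and (103,288).

```bash
python3 - <<'E'
from h import *
s=robot.state();p=robot.read_camera('wrist')
c=board(p,toolT(s),[(145,142),(593,115),(606,395),(174,422)],7,205,213)
rows([(*c,.013,10.8)])
E
```

```text
centre [ 0.4712 -0.0657] yaw 11.13 L 0.05 0.0499 W 0.0346
at [ 0.4723 -0.0193  0.1481] yaw 7.29 F [ 0.4  0.3 -0.5] w 0.0683 t 12.4
[-0.69, 4.59, 13.51] -0.061
```

Emit:
apply_moves(targets=[[[-0.3,2.5,2,-0.03],[-0.7,4.6,5,-0.067],[-0.7,4.6,9,-0.067],[-0.7,4.6,12,-0.067],[-0.7,4.6,13,-0.067],[-0.7,4.6,13.6,-0.067],[-0.7,4.6,13.6,-0.067]]])

```text
clock: 13.28
position: [0.4713, -0.0654, 0.013]
tool_rot: [0.995, 0.097, 0.0, 0.0]
wrist_force: [-0.4, 0.1, 0.4]
width: 0.0683
```

```bash
python3 - <<'E'
from h import *
rows([])
p=robot.read_camera('wrist');save(p,'w6')
E
```

```text
at [ 0.4713 -0.0654  0.013 ] yaw 11.17 F [-0.4  0.1  0.4] w 0.0683 t 13.275
```

View pics/w6.png

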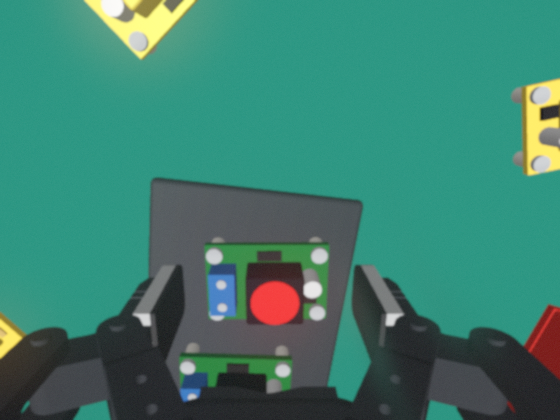

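The board is centred between the fingers at (267,280), so I grip it.

Emit:
apply_moves(targets=[[[0,0,0,0],[0,0,0,0],[0,0,0,0],[0,0,0,0],[0,0,0,0]]], hand=-1, grip_force=30)

```text
clock: 13.95
position: [0.4715, -0.0654, 0.0135]
tool_rot: [0.995, 0.097, 0.001, 0.0]
wrist_force: [-2.7, -0.2, 7.3]
width: 0.0477
```

Emit:
apply_moves(targets=[[[0,0,-0.5,0],[0,0,-1.5,0],[0,0,-4,0],[0,0,-9,0],[0,0,-13,0],[0,0,-13,0]]])

```text
clock: 14.7
position: [0.4722, -0.0656, 0.1463]
tool_rot: [0.995, 0.097, 0.003, 0.001]
wrist_force: [0.3, -0.4, -1.4]
width: 0.0465
```

```bash
python3 - <<'E'
from h import *
p=robot.read_camera('wrist');save(p,'w7')
rows([(.6715,-.128,.14,-5),(.6715,-.128,.016,-5)])
E
```

```text
at [ 0.4714 -0.0654  0.144 ] yaw 11.18 F [-0.1 -1.1 -1.4] w 0.0468 t 14.75
[18.42, 10.01, 0.46] 0.282
[18.38, 10.0, 12.86] 0.282
```

View pics/w7.png

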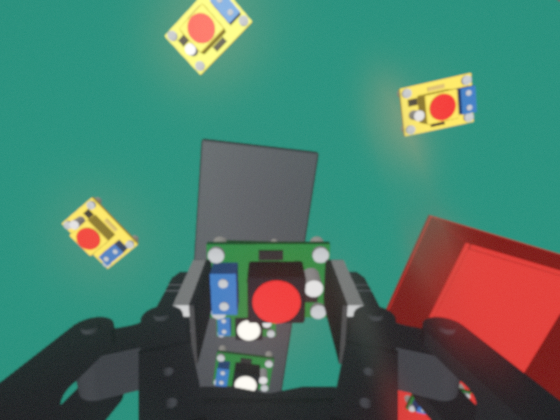

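Emit:
apply_moves(targets=[[[4,2,0,0.05],[9,5,0,0.12],[13.5,7.5,0,0.2],[17,9.3,0.3,0.28],[18.4,10,0.5,0.28],[18.4,10,3,0.28],[18.4,10,7,0.28],[18.4,10,10.5,0.28],[18.4,10,12.2,0.28],[18.4,10,12.8,0.28],[18.4,10,12.8,0.28],[18.4,10,12.8,0.28]]])

```text
clock: 16.25
position: [0.6714, -0.1279, 0.0158]
tool_rot: [0.999, -0.042, 0.001, 0.0]
wrist_force: [0.1, -0.0, -0.2]
width: 0.0466
```

Emit:
apply_moves(targets=[[[0,0,0,0],[0,0,0,0],[0,0,0,0],[0,0,-2,0],[0,0,-6,0],[0,0,-11,0],[0,0,-16,0],[0,0,-20,0],[0,0,-20,0]]], hand=0.6)

```text
clock: 17.38
position: [0.6718, -0.128, 0.2201]
tool_rot: [0.999, -0.043, 0.003, 0.001]
wrist_force: [0.3, 0.1, -1.1]
width: 0.0685
```

```bash
python3 - <<'E'
from h import *
p=robot.read_camera('wrist');save(p,'w8')
rows([])
E
```

```text
at [ 0.6712 -0.1279  0.2173] yaw -4.87 F [ 0.8  0.  -1. ] w 0.0682 t 17.425
```

View pics/w8.png

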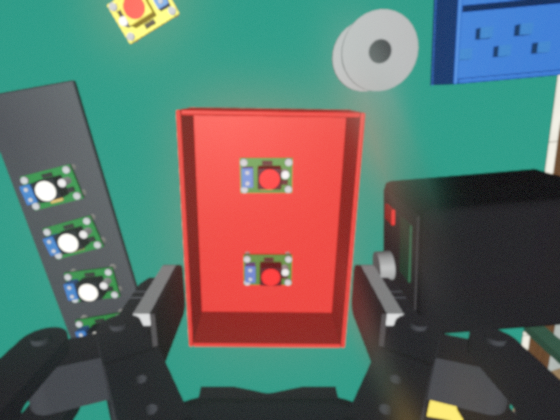

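Both rejects are in the bin, at (267,176) and (268,270). Next I view the tester from the left, high up.

```bash
python3 - <<'E'
from h import *
rows([(.66,-.1,.34,-8),(.60,.44,.34,-8)])
E
```

```text
at [ 0.6712 -0.1279  0.2173] yaw -4.87 F [ 0.8  0.  -1. ] w 0.0682 t 17.425
[-1.31, -2.67, -12.27] 0.055
[-11.87, -55.97, -12.34] 0.055
```

Emit:
apply_moves(targets=[[[0,0,-4,0],[0,0,-8,0],[-1,-2.5,-12,0.05],[-2,-7,-12,0.05],[-3,-12,-12,0.05],[-4,-18,-12,0.05],[-6,-24,-12,0.05],[-7,-30,-12,0.05],[-8,-36,-12,0.05],[-9,-42,-12,0.05],[-11,-48,-12,0.05],[-12,-53,-12,0.05],[-12,-56,-12,0.05],[-12,-56,-12,0.05],[-12,-56,-12,0.05],[-12,-56,-12,0.05]]])

```text
clock: 19.42
position: [0.5989, 0.4394, 0.3345]
tool_rot: [0.998, -0.068, 0.0, 0.0]
wrist_force: [-0.4, 0.6, 0.0]
width: 0.0682
```

```bash
python3 - <<'E'
from h import *
s=robot.state()
rows([])
p=robot.read_camera('wrist');save(p,'w9')
for n in ['lid_handle','pointer_tip','index_mark','hinge']:
    print(n,[(round(r['p'],2),np.round(r['point'],1).tolist()) for r in robot.pinpoint(n,p)])
E
```

```text
at [0.5989 0.4394 0.3345] yaw -7.79 F [-0.4  0.6  0. ] w 0.0682 t 19.425
lid_handle [(0.71, [176.9, 331.4])]
pointer_tip [(0.97, [308.6, 217.8])]
index_mark [(0.63, [356.6, 247.1])]
hinge []
```

View pics/w9.png

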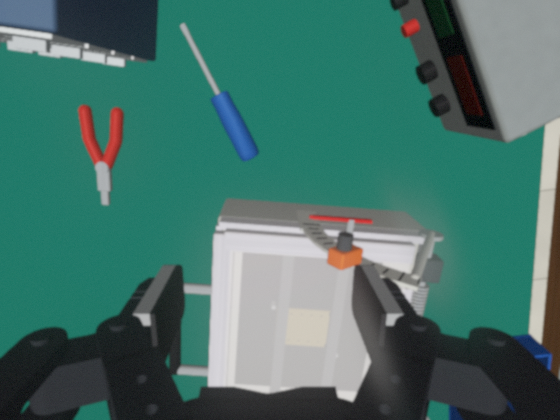

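```bash
python3 - <<'E'
from h import *
bigcrop('w9c','w9',270,190,450,310,4.4)
bigcrop('t0d','top0',130,130,270,260,5.6)
E
```

```text
(no output)
```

View pics/w9c.png

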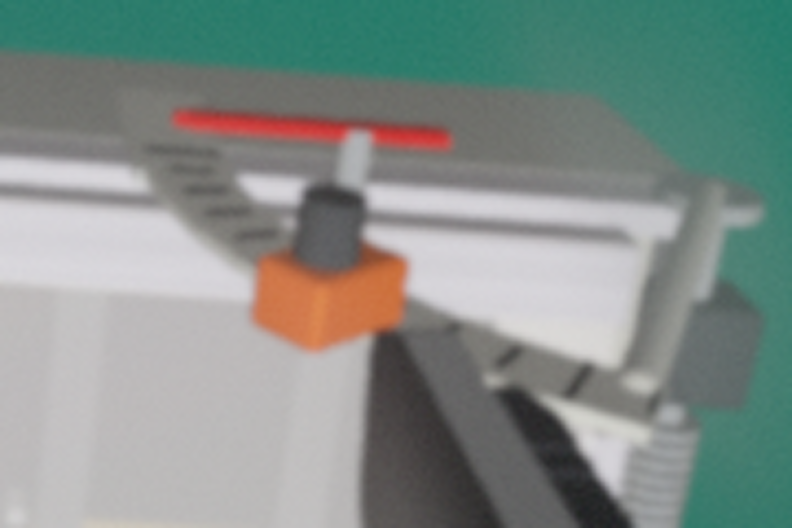

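View pics/t0d.png

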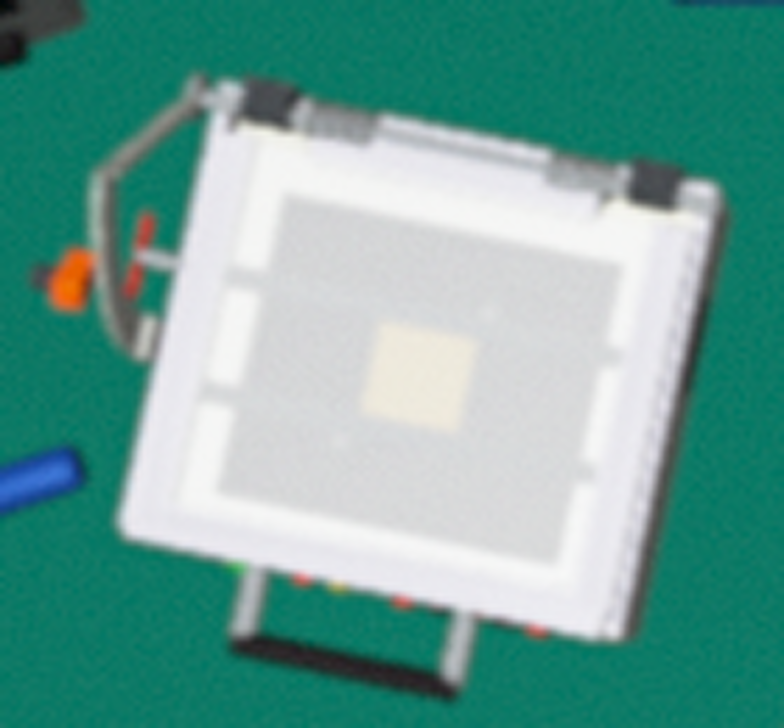

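```bash
python3 - <<'E'
from h import *
np.set_printoptions(precision=4,suppress=True)
t=robot.read_camera('top')
f=lambda c,z:atz(t,((c[0]+.5)/5.6-.5+130,(c[1]+.5)/5.6-.5+130),z)
a,b=f((230,641),.113),f((460,688),.113);v=a-b
print('bar',a,b,(a+b)/2,np.linalg.norm(v),'yaw',np.degrees(np.arctan2(-v[0],v[1])))
hl,hr=f((268,100),.118),f((655,182),.118);v2=hl-hr
print('hinge',(hl+hr)/2,'yaw',np.degrees(np.arctan2(-v2[0],v2[1])))
fl,fr=f((122,530),.115),f((625,638),.115);v3=fl-fr
print('lidfront',fl,fr,np.linalg.norm(v3),np.degrees(np.arctan2(-v3[0],v3[1])),(fl+fr)/2)
m=(a+b)/2
for y in(-11,-12,-13):
  u=np.array([np.cos(np.radians(y)),np.sin(np.radians(y))]);print(y,m[:2]+.265*u)
E
```

```text
bar [0.4804 0.3305 0.113 ] [0.4568 0.2144 0.113 ] [0.4686 0.2724 0.113 ] 0.11849685690539821 yaw -11.500334426942853
hinge [0.7327 0.2152 0.118 ] yaw -12.205904079509606
lidfront [0.5362 0.3853 0.115 ] [0.4818 0.1314 0.115 ] 0.2596901264915177 -12.110440996220012 [0.509  0.2583 0.115 ]
-11 [0.7287 0.2219]
-12 [0.7278 0.2173]
-13 [0.7268 0.2128]
```

```bash
cat > k.py <<'E'
from h import *
np.set_printoptions(precision=4,suppress=True)
YAW=np.radians(-12.1);u=np.array([np.cos(YAW),np.sin(YAW),0]);L=np.array([-u[1],u[0],0]);Z=np.array([0,0,1.])
H=np.array([.7286,.2145,.115])
def pol(p,px,T=None,lat=.147):
    o,d=ray(p,px,T);s=(lat-(o-H)@L)/(d@L);X=o+s*d-H
    return np.hypot(-X@u,X[2]),np.arctan2(X[2],-X@u)
def pt(r,a,lat=.147): return H+L*lat-u*r*np.cos(a)+Z*r*np.sin(a)
E
python3 - <<'E'
from k import *
s=robot.state();T=toolT(s);p=robot.read_camera('wrist')
sd=robot.read_camera('side');tp=robot.read_camera('top')
print('wrist ptr',pol(p,(309,217.3),T),'idx',pol(p,(356.6,247.1),T))
print('side ptr',pol(sd,(228,135.8)),'idx',pol(sd,(239.6,113.9)))
# expected px
for a in(0,.2,.4,.5,.6,.7,.8): print(a,proj(p,pt(.127,a),T),proj(sd,pt(.127,a)),proj(tp,pt(.127,a)))
print('hinge wrist',proj(p,H+L*.147,T))
E
```

```text
wrist ptr (np.float64(0.12736231582850507), np.float64(-0.06598247513274004)) idx (np.float64(0.11385021173058138), np.float64(0.6027271438610369))
side ptr (np.float64(0.13145625011988626), np.float64(0.006118098296104956)) idx (np.float64(0.11192692568521408), np.float64(0.7395470116813333))
0 [309.9618 219.9174] [229.2429 135.7031] [152.0414 189.2787]
0.2 [315.4717 228.6596] [229.2482 129.3427] [149.5951 187.4063]
0.4 [327.1176 238.6395] [230.6695 122.7716] [147.5754 183.7391]
0.5 [335.4592 244.003 ] [231.9072 119.4969] [146.7613 181.2502]
0.6 [345.548  249.5397] [233.4852 116.2794] [146.0951 178.346 ]
0.7 [357.3881 255.173 ] [235.3892 113.1571] [145.5882 175.0507]
0.8 [370.9328 260.8099] [237.6005 110.1671] [145.2501 171.3952]
hinge wrist [432.4185 228.8194]
```

```bash
python3 - <<'E'
from k import *
s=robot.state();T=toolT(s);p=robot.read_camera('wrist')
sd=robot.read_camera('side');tp=robot.read_camera('top')
rs=[]
for q,nm,tt,reg in((p,'wrist',T,(230,200,420,300)),(sd,'side',None,(205,80,270,150)),(tp,'top',None,(120,150,175,215))):
    c=q['color'].astype(int);m=((c[:,:,0]>140)&(c[:,:,1]>50)&(c[:,:,1]<150)&(c[:,:,2]<80)&(c[:,:,0]-c[:,:,1]>60)).astype(np.uint8)
    M=np.zeros_like(m);x0,y0,x1,y1=reg;M[y0:y1,x0:x1]=m[y0:y1,x0:x1]
    k,l,st,ce=cv2.connectedComponentsWithStats(M)
    i=1+np.argmax(st[1:,4]);print(nm,st[i],ce[i],[pol(q,ce[i],tt,l) for l in(.14,.147,.155)])
    rs.append(ray(q,ce[i],tt))
X,res=tri(rs);d=X-H;print(X,res,'lat',d@L,'r',np.hypot(d@u,d[2]),'ang',np.arctan2(d[2],-d@u))
save(sd,'s9');bigcrop('s9c','s9',190,70,310,160,6)
E
```

```text
wrist [329 249  33  20 439] [345.1777 258.1162] [(np.float64(0.12749366421113276), np.float64(0.609621622051405)), (np.float64(0.14035342696888414), np.float64(0.6851231244243899)), (np.float64(0.15585341003107417), np.float64(0.7557008655386264))]
side [228 108   8   7  35] [231.1143 111.1714] [(np.float64(0.14896770887429006), np.float64(0.7092300255916822)), (np.float64(0.14482357413444127), np.float64(0.6953575299441294)), (np.float64(0.14012370567181137), np.float64(0.6785023379986722))]
top [139 175   7  10  55] [142.2545 179.6909] [(np.float64(0.16543908632900928), np.float64(0.8151003764956934)), (np.float64(0.14997912080643994), np.float64(0.725668571400068)), (np.float64(0.13413340411771713), np.float64(0.5994393250212936))]
[0.6515 0.3833 0.2073] [np.float64(0.0011347097215613005), np.float64(0.0005501708757621071), np.float64(0.0011375770779533947)] lat 0.14890866090314359 r 0.14414180488945477 ang 0.6946765592878578
```

View pics/s9c.png

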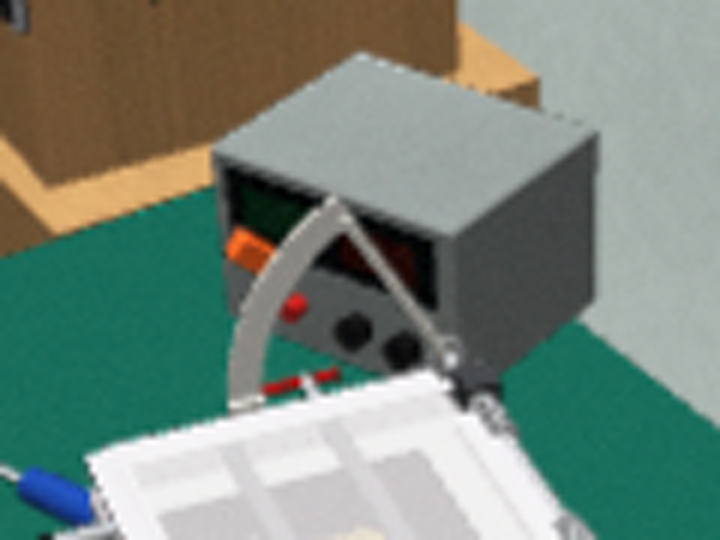

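```bash
python3 - <<'E'
from h import *
rows([(.47,.27,.33,-12.1),(.47,.27,.19,-12.1)])
E
```

```text
at [0.5987 0.4404 0.3343] yaw -7.73 F [-0.3  0.4 -0. ] w 0.0684 t 20.025
[-10.47, 18.62, 0.43] 0.076
[-10.46, 18.62, 14.43] 0.076
```

Emit:
apply_moves(targets=[[[-2,4,0,0.03],[-5,9,0,0.076],[-8,14,0.4,0.076],[-10.5,18.6,0.4,0.076],[-10.5,18.6,4,0.076],[-10.5,18.6,8,0.076],[-10.5,18.6,12,0.076],[-10.5,18.6,14.4,0.076],[-10.5,18.6,14.4,0.076],[-10.5,18.6,14.4,0.076]]], hand=-0.3)

```text
clock: 21.28
position: [0.4701, 0.2704, 0.1917]
tool_rot: [0.994, -0.105, 0.001, -0.0]
wrist_force: [-0.4, -0.2, 0.1]
width: 0.0299
```

```bash
python3 - <<'E'
from h import *
rows([])
p=robot.read_camera('wrist');save(p,'w10')
T=toolT(robot.state());print(proj(p,np.array([.4695,.27,.113]),T),[(r['p'],r['point']) for r in robot.pinpoint('lid_handle',p)])
E
```

```text
at [0.4701 0.2704 0.1917] yaw -12.09 F [-0.4 -0.2  0.1] w 0.0299 t 21.275
[266.59414287 218.55952286] [(0.58, [267.3, 210.6])]
```

View pics/w10.png

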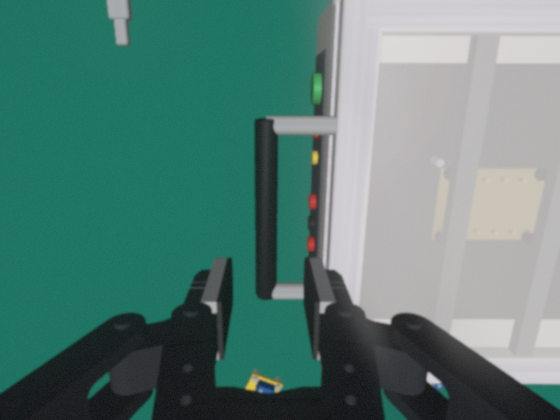

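```bash
python3 - <<'E'
from k import *
p=robot.read_camera('wrist');T=toolT(robot.state())
for px in((266.5,120),(265,298)): print(atz(p,px,.113,T),np.linalg.inv(T)@np.r_[atz(p,px,.113,T),1])
E
```

```text
[0.482  0.3287 0.113 ] [-0.0007 -0.0594  0.0787  1.    ]
[0.4567 0.2156 0.113 ] [-0.0017  0.0565  0.0786  1.    ]
```

The bar runs from (266,120) to (265,298) and the fingers straddle it. I lower and grip.

Emit:
apply_moves(targets=[[[-0.1,-0.1,2,0.006],[-0.1,-0.1,5,0.006],[-0.1,-0.1,7.5,0.006],[-0.1,-0.1,9,0.006],[-0.1,-0.1,9.7,0.006],[-0.1,-0.1,9.7,0.006],[-0.1,-0.1,9.7,0.006]]])

```text
clock: 22.3
position: [0.4693, 0.2716, 0.0942]
tool_rot: [0.994, -0.108, 0.0, -0.0]
wrist_force: [-0.3, -0.4, 0.4]
width: 0.0299
```

Emit:
apply_moves(targets=[[[0,0,0,0],[0,0,0,0],[0,0,0,0],[0,0,0,0],[0,0,0,0]]], hand=-1, grip_force=60)

```text
clock: 22.92
position: [0.4691, 0.2716, 0.0936]
tool_rot: [0.994, -0.108, 0.0, -0.0]
wrist_force: [-0.8, 1.1, 4.6]
width: 0.0119
```

```bash
cat >> k.py <<'E'
H=np.array([.7283,.2157,.115]);YAW=np.radians(-12.3);u=np.array([np.cos(YAW),np.sin(YAW),0]);L=np.array([-u[1],u[0],0])
def arc(angs):
    for a in angs:
        # bar starts 2mm below hinge height
        b=-.0075+a
        dx=.265*(1-np.cos(b))-.265*(1-np.cos(.0075)); dz=.265*(np.sin(b)+.0075)
        print(a,np.round([dx*100,dz*100],2))
E
python3 - <<'E'
from k import *
rows([]);arc(np.arange(.05,.75,.05))
p=robot.read_camera('wrist');save(p,'w11')
E
```

```text
at [0.4691 0.2716 0.0936] yaw -12.43 F [-0.8  1.1  4.6] w 0.0119 t 22.925
0.05 [0.02 1.32]
0.1 [0.11 2.65]
0.15000000000000002 [0.27 3.96]
0.2 [0.49 5.27]
0.25 [0.77 6.56]
0.3 [1.12 7.84]
0.35000000000000003 [1.54 9.1 ]
0.4 [ 2.01 10.33]
0.45 [ 2.55 11.55]
0.5 [ 3.15 12.73]
0.55 [ 3.8  13.88]
0.6000000000000001 [ 4.52 15.  ]
0.6500000000000001 [ 5.28 16.08]
0.7000000000000001 [ 6.1  17.12]
```

View pics/w11.png

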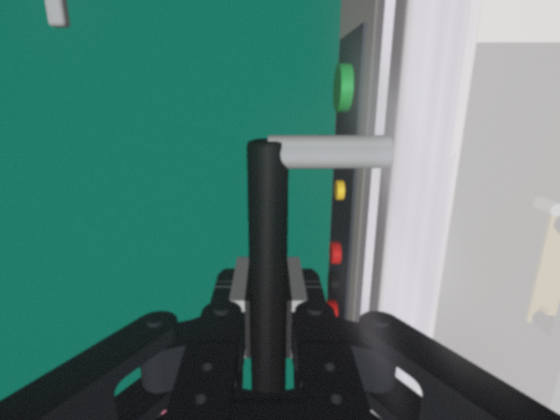

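Gripped firmly round the bar. I lift partway along the arc and check the forces.

Emit:
apply_moves(targets=[[[0,0,-0.6,0],[0,0,-1.3,0],[0.05,0,-2,0],[0.1,0,-2.65,0],[0.2,0,-3.3,0],[0.27,0,-3.95,0],[0.38,0,-4.6,0],[0.5,0,-5.27,0],[0.5,0,-5.27,0],[0.5,0,-5.27,0]]])

```text
clock: 24.22
position: [0.4731, 0.2706, 0.1448]
tool_rot: [0.994, -0.108, -0.001, 0.0]
wrist_force: [0.0, 7.3, -7.7]
width: 0.0121
```

```bash
python3 - <<'E'
from k import *
rows([]);s=robot.state();print(s['wrist_force'],s['wrist_torque'],'along u',s['wrist_force']@u)
p=robot.read_camera('side');save(p,'s12');bigcrop('s12c','s12',160,50,340,200,4)
p=robot.read_camera('wrist');save(p,'w12')
E
```

```text
at [0.4731 0.2706 0.1448] yaw -12.42 F [ 0.   7.3 -7.7] w 0.0121 t 24.225
[ 0.0335  7.3416 -7.7432] [ 1.1278  0.4393 -0.0358] along u -1.5312554005907768
```

View pics/s12c.png

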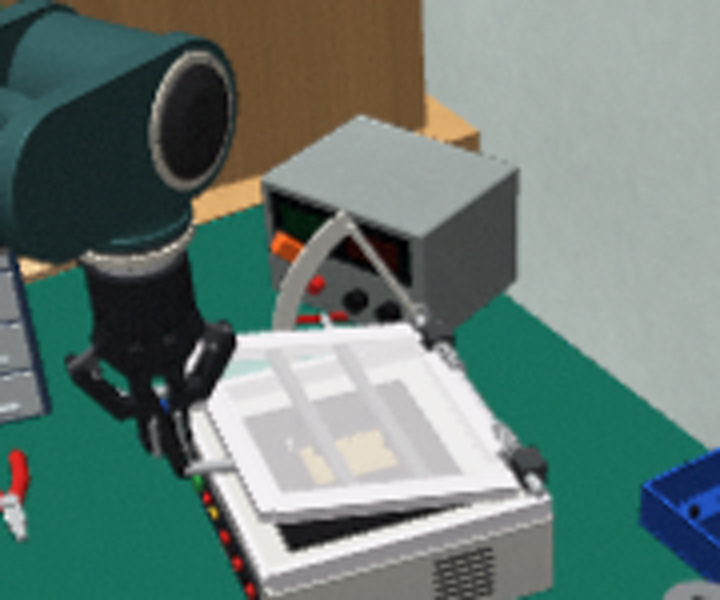

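View pics/w12.png

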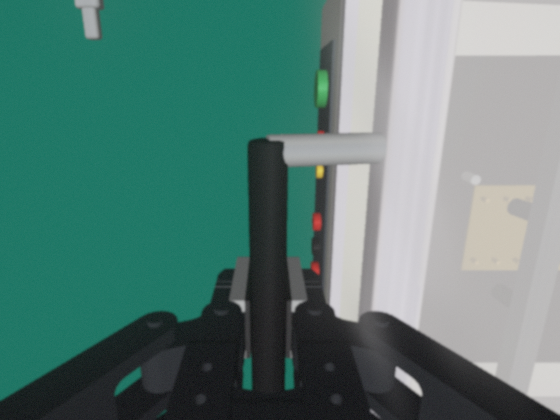

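Emit:
apply_moves(targets=[[[0.14,-0.05,-0.65,0],[0.28,-0.1,-1.29,0],[0.45,-0.1,-1.93,0],[0.63,-0.1,-2.57,0],[0.83,-0.1,-3.2,0],[1.05,-0.1,-3.83,0],[1.27,-0.1,-4.45,0],[1.52,-0.1,-5.06,0],[1.78,-0.1,-5.67,0],[2.06,-0.1,-6.28,0],[2.35,-0.1,-6.87,0],[2.65,-0.1,-7.46,0],[2.97,-0.1,-8.04,0],[3.3,-0.1,-8.61,0],[3.65,-0.1,-9.18,0],[4.02,-0.1,-9.73,0],[4.02,-0.1,-9.73,0],[4.02,-0.1,-9.73,0]]])

```text
clock: 26.58
position: [0.5103, 0.2627, 0.2436]
tool_rot: [0.994, -0.108, -0.004, 0.001]
wrist_force: [-33.5, -1.9, 9.9]
width: 0.0122
```

```bash
python3 - <<'E'
from k import *
rows([]);s=robot.state();print(s['wrist_force'],s['wrist_torque'],'along u',s['wrist_force']@u)
p=robot.read_camera('side');save(p,'s13');bigcrop('s13c','s13',190,60,290,150,6.5)
t=robot.read_camera('top');save(t,'t13');bigcrop('t13c','t13',120,130,270,260,5)
for q in(p,t):print([(r['p'],r['point']) for r in robot.pinpoint('pointer_tip',q)[:1]],[(r['p'],r['point']) for r in robot.pinpoint('index_mark',q)[:1]])
p=robot.read_camera('wrist');save(p,'w13')
E
```

```text
at [0.5103 0.2627 0.2436] yaw -12.37 F [-33.5  -1.9   9.9] w 0.0122 t 26.575
[-33.5186  -1.9381   9.8962] [-0.2277  5.7017  0.1283] along u -32.336278858562885
[(0.91, [231.0, 114.5])] [(0.6, [237.6, 114.6])]
[(0.92, [149.6, 178.5])] [(0.55, [347.1, 183.1])]
```

View pics/s13c.png

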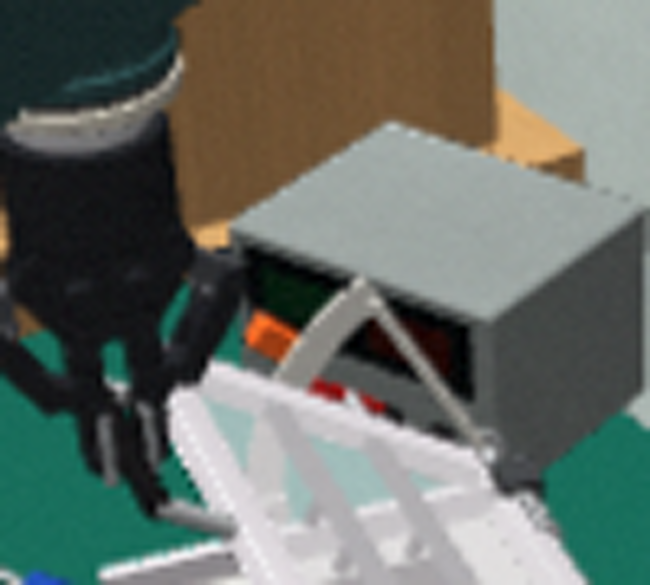

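View pics/t13c.png

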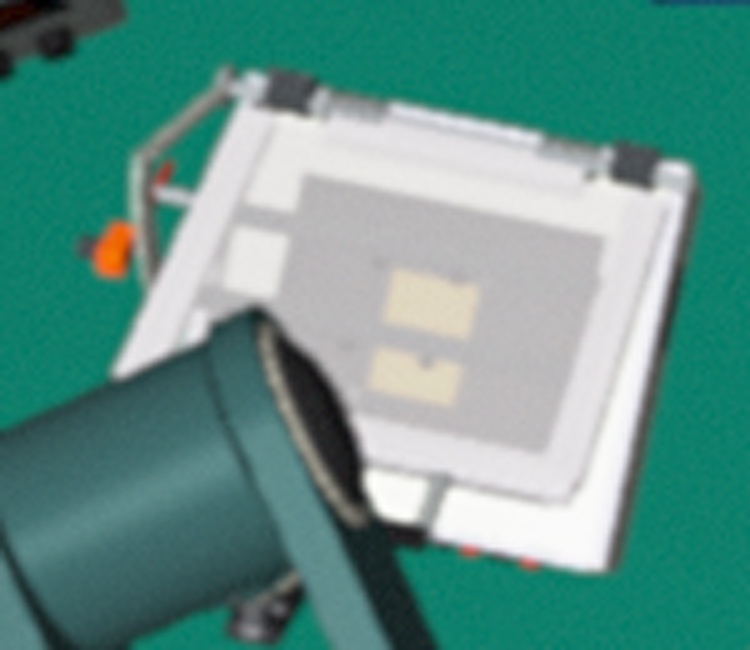

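View pics/w13.png

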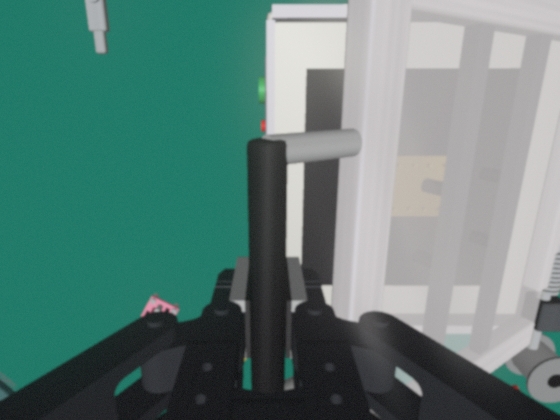

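```bash
cat > fit.py <<'E'
from k import *
import pickle,sys
from scipy.optimize import minimize,least_squares
from scipy.spatial.transform import Rotation as Ro
p=robot.read_camera('side');sd=p;tp=robot.read_camera('top');w=robot.read_camera('wrist')
print('rod side now',[pol(sd,q) for q in((238.5,119.7),(249.2,122.8))],'tip net',pol(sd,(231,114.5)))
print('hinge side px',proj(sd,H+L*.147),'top',proj(tp,H+L*.147))
# current red rod segmentation in side
def red(im,reg):
    c=im[:,:,::-1].astype(int);x0,y0,x1,y1=reg
    m=np.zeros(c.shape[:2],bool);m[y0:y1,x0:x1]=True
    return m&(c[:,:,0]>110)&(c[:,:,1]<60)&(c[:,:,2]<70)
for nm,reg in(('side0',(232,125,252,140)),('s13',(234,116,252,126))):
    m=red(cv2.imread('pics/'+nm+'.png'),reg);y,x=np.nonzero(m)
    P=[pol(sd,(a,b)) for a,b in zip(x,y)];print(nm,len(x),'ang median',np.median([q[1] for q in P]),np.std([q[1] for q in P]),'r',min(q[0] for q in P),max(q[0] for q in P))
T9=np.eye(4);ya=np.radians(-7.75);T9[:3,:3]=np.array([[np.cos(ya),np.sin(ya),0],[np.sin(ya),-np.cos(ya),0],[0,0,-1]]);T9[:3,3]=[.5988,.44,.3344]
def orange(im,reg):
    c=im[:,:,::-1].astype(int);x0,y0,x1,y1=reg
    m=np.zeros(c.shape[:2],bool);m[y0:y1,x0:x1]=True
    return m&(c[:,:,0]>130)&(c[:,:,1]>40)&(c[:,:,1]<150)&(c[:,:,2]<90)&(c[:,:,0]-c[:,:,1]>50)
m9=orange(cv2.imread('pics/w9.png'),(230,200,420,300))
ms=orange(cv2.imread('pics/side0.png'),(205,80,270,150)); mt=orange(cv2.imread('pics/top0.png'),(120,150,175,215))
off=np.array([309,217.3])-proj(w,pt(.127,0),T9);print('ptr offset px wrist',off)
off2=np.array([152.,0])
def hull(cam,T,pa,o=0):
    a,r1,w0,w1=pa
    er=-u*np.cos(a)+Z*np.sin(a);et=u*np.sin(a)+Z*np.cos(a)
    q=[proj(cam,H+er*r+et*t+L*l,T)+o for r in(.127,r1) for t in(-.008,.008) for l in(w0,w1)]
    return cv2.convexHull(np.array(q,np.float32))
def cost(pa,verbose=False):
    c=0
    for cam,T,m,o,f,wt,reg in((w,T9,m9,off,8,1,(310,225,385,290)),(sd,None,ms,0,16,.25,(215,95,250,130)),(tp,None,mt,0,16,.25,(125,160,165,200))):
        x0,y0,x1,y1=reg
        h=hull(cam,T,pa,o);M=np.zeros(((y1-y0)*f,(x1-x0)*f),np.uint8)
        cv2.fillConvexPoly(M,np.round((h.reshape(-1,2)-[x0,y0]+.5)*f).astype(int),1)
        M=cv2.resize(M.astype(np.float32),(x1-x0,y1-y0),interpolation=cv2.INTER_AREA)
        obs=m[y0:y1,x0:x1].astype(np.float32)
        D=np.abs(M-obs)
        if cam is w: # knob occludes: ignore dark knob area
            D[0:255-y0+0, 335-x0:357-x0]=0
        if cam is not w: # arc may hide part: penalise less where model but not observed
            D=np.where(M>obs,.5*D,D)
        v=D.sum()/obs.sum();c+=wt*v
        if verbose:print('  mismatch',v)
    return c
best=None
for a0 in(.6,.65,.7):
    for r0 in(.145,.155):
        r=minimize(cost,[a0,r0,.14,.158],method='Nelder-Mead',options=dict(initial_simplex=np.array([[a0,r0,.14,.158]]+[[a0+(i==0)*.04,r0+(i==1)*.006,.14+(i==2)*.005,.158+(i==3)*.005] for i in range(4)]),maxiter=200))
        print(a0,r.x,r.fun)
        if best is None or r.fun<best.fun: best=r
cost(best.x,True)
E
python3 fit.py
```

```text
rod side now [(np.float64(0.10291531434614681), np.float64(0.5455543961010227)), (np.float64(0.05970331570263635), np.float64(0.5596070163167332))] tip net (np.float64(0.13769356815629175), np.float64(0.6162879121095738))
hinge side px [263.1689 127.3971] top [161.6225 145.7196]
side0 15 ang median -0.006382506453711431 0.020673101848704238 r 0.06848975512740577 0.10934626665565764
s13 13 ang median 0.5811367532967883 0.019627865469094515 r 0.06547556614939584 0.10586822802868877
ptr offset px wrist [-1.17   -1.1436]
0.6 [0.6818 0.1507 0.141  0.1514] 0.35593634843826294
0.6 [0.6852 0.1515 0.1415 0.1516] 0.35060596466064453
0.65 [0.6771 0.15   0.1406 0.1516] 0.36859697103500366
0.65 [0.6892 0.1531 0.1422 0.1517] 0.34936243295669556
0.7 [0.6871 0.1519 0.1417 0.1517] 0.35006919503211975
0.7 [0.6883 0.1532 0.1421 0.1519] 0.34945744276046753
  mismatch 0.1561602
  mismatch 0.30946752
  mismatch 0.46334136
```

Emit:
apply_moves(targets=[[[-0.2,0,0,0],[-0.2,0,-0.3,0],[0,0,-0.6,0],[0.25,0,-0.9,0],[0.5,0,-1.2,0],[0.7,0,-1.5,0],[0.95,0,-1.8,0],[1.15,0,-2.05,0],[1.15,0,-2.05,0],[1.15,0,-2.05,0],[1.15,0,-2.05,0]]])

```text
clock: 28.45
position: [0.5238, 0.2598, 0.264]
tool_rot: [0.994, -0.108, -0.001, 0.001]
wrist_force: [-12.0, -3.9, -2.6]
width: 0.012
```

```bash
cat > chk.py <<'E'
from k import *
import sys
n=sys.argv[1]
rows([]);s=robot.state();f=s['wrist_force'];print(f,'u',f@u,'tau',s['wrist_torque'])
d=s['position']-np.array([.4691,.2716,.0936]);print('disp u,z',d@u,d[2],'ang(z)',np.arcsin((d[2]-.002)/.265),'ang(x)',np.arccos(1-(d@u)/.265))
p=robot.read_camera('side');save(p,'s'+n);bigcrop('s'+n+'c','s'+n,190,70,280,150,8)
t=robot.read_camera('top');save(t,'t'+n);bigcrop('t'+n+'c','t'+n,130,140,200,200,10)
c=p['color'].astype(int);m=np.zeros(c.shape[:2],bool);m[104:126,234:256]=True
m&=(c[:,:,0]>110)&(c[:,:,1]<60)&(c[:,:,2]<70)
k,l,st,ce=cv2.connectedComponentsWithStats(m.astype(np.uint8))
for i in range(1,k):
    y,x=np.nonzero(l==i);P=np.array([pol(p,(a,b)) for a,b in zip(x,y)]);print('blob',st[i],'ang',np.median(P[:,1]),'r',P[:,0].min(),P[:,0].max())
E
python3 chk.py 14
```

```text
at [0.5238 0.2598 0.264 ] yaw -12.43 F [-12.   -3.9  -2.6] w 0.012 t 28.45
[-11.9769  -3.9027  -2.6275] u -10.870620797166163 tau [-0.6955  2.162   0.0892]
disp u,z 0.05593490142602353 0.17044199302672186 ang(z) 0.6888245251406545 ang(x) 0.6617388812580056
blob [234 110   1   1   1] ang 0.7514076368597363 r 0.1374576436002423 0.1374576436002423
blob [240 116   4   3   8] ang 0.67424788513389 r 0.09081779014087243 0.10504303237978724
blob [247 119   3   3   3] ang 0.6796043071345734 r 0.06405828619572884 0.07527921223342104
```

View pics/s14c.png

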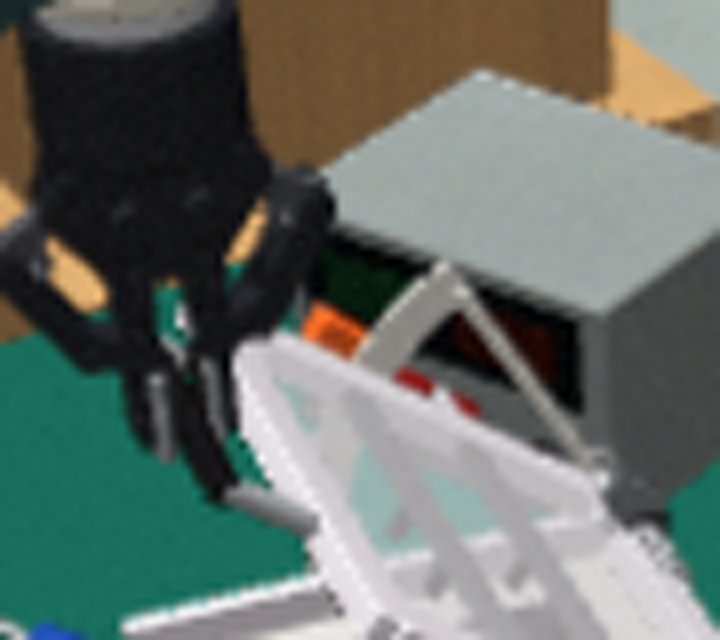

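View pics/t14c.png

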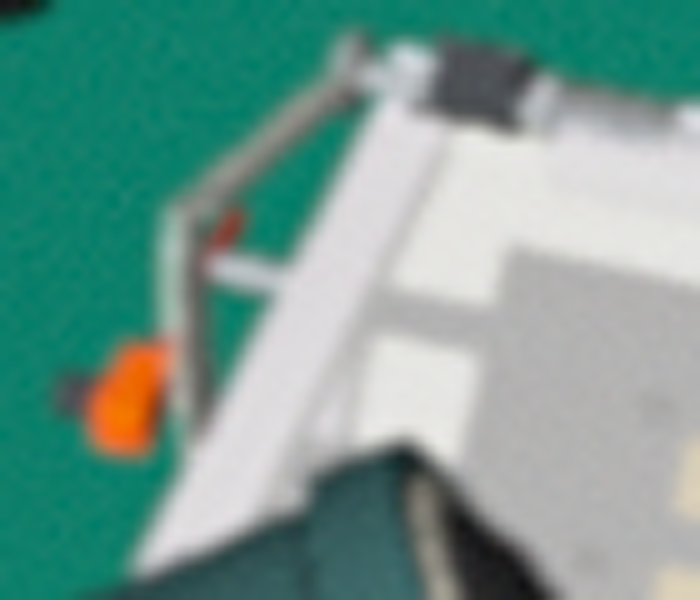

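```bash
sed -i '/^best=None/,$d' fit.py; cat >> fit.py <<'E'
def cen(h):
    M=cv2.moments(h);return M['m10']/M['m00'],M['m01']/M['m00']
for a in(.67,.69,.71):
    for pa in((a,.152,.142,.152),(a,.158,.14,.154)):
        print(a,[np.round(cen(hull(c,T,pa,o)),1).tolist() for c,T,o in((w,T9,off),(sd,None,0),(tp,None,0))],
          'side top-edge rows',hull(sd,None,pa).reshape(-1,2).min(0),hull(sd,None,pa).reshape(-1,2).max(0))
for m in(m9,ms,mt):
    y,x=np.nonzero(m);print(x.mean(),y.mean(),x.min(),y.min(),x.max(),y.max(),len(x))
# overlay for wrist
im=cv2.imread('pics/w9.png')[215:285,300:400];im=cv2.resize(im,None,fx=8,fy=8,interpolation=cv2.INTER_CUBIC)
pa=(.687,.152,.1417,.1517);a,r1,w0,w1=pa
er=-u*np.cos(a)+Z*np.sin(a);et=u*np.sin(a)+Z*np.cos(a)
for i,(ax) in enumerate([(0,1),(2,3),(4,5),(6,7),(0,2),(1,3),(4,6),(5,7),(0,4),(1,5),(2,6),(3,7)]):
    q=[proj(w,H+er*r+et*t+L*l,T9)+off for r in(.127,r1) for t in(-.008,.008) for l in(w0,w1)]
    A,B=[tuple(int(v) for v in ((q[k]-[300,215]+.5)*8)) for k in ax]
    cv2.line(im,A,B,(255,0,0),1)
cv2.imwrite('pics/ov9.png',im)
E
python3 fit.py
```

```text
rod side now [(np.float64(0.10291531434614681), np.float64(0.5455543961010227)), (np.float64(0.05970331570263635), np.float64(0.5596070163167332))] tip net (np.float64(0.13769356815629175), np.float64(0.6162879121095738))
hinge side px [263.1689 127.3971] top [161.6225 145.7196]
side0 15 ang median -0.006382506453711431 0.020673101848704238 r 0.06848975512740577 0.10934626665565764
s13 13 ang median 0.5811367532967883 0.019627865469094515 r 0.06547556614939584 0.10586822802868877
ptr offset px wrist [-1.1756 -1.1445]
0.67 [[342.6, 254.0], [231.6, 112.5], [143.4, 179.2]] side top-edge rows [226.973  108.3445] [236.3466 116.5411]
0.67 [[340.0, 254.8], [230.9, 112.1], [143.0, 180.0]] side top-edge rows [225.3429 107.3634] [236.5322 116.8302]
0.69 [[345.3, 255.3], [232.1, 111.8], [143.3, 178.4]] side top-edge rows [227.4104 107.6133] [236.7871 115.908 ]
0.69 [[342.7, 256.1], [231.4, 111.4], [142.9, 179.2]] side top-edge rows [225.7984 106.6005] [236.9733 116.1967]
0.71 [[348.1, 256.6], [232.5, 111.1], [143.2, 177.7]] side top-edge rows [227.8635 106.8891] [237.2396 115.2791]
0.71 [[345.6, 257.5], [231.8, 110.7], [142.8, 178.4]] side top-edge rows [226.2703 105.8449] [237.4263 115.5674]
343.3280839895013 245.1286089238845 310 215 371 267 762
231.7948717948718 112.35897435897436 228 108 240 134 39
145.39743589743588 178.64102564102564 139 169 156 184 78
```

View pics/ov9.png

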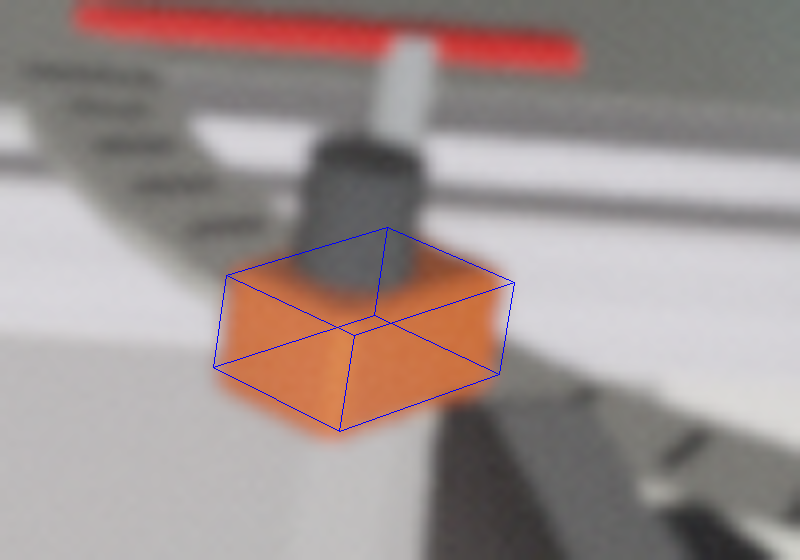

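```bash
cat >> fit.py <<'E'
print('----')
def Q(pa,o):
    a,r1,w0,w1=pa;er=-u*np.cos(a)+Z*np.sin(a);et=u*np.sin(a)+Z*np.cos(a)
    return np.array([(proj(w,H+er*r+et*t+L*l,T9)+o-[300,215]+.5)*8 for r in(.127,r1) for t in(-.008,.008) for l in(w0,w1)])
q=Q((.687,.152,.1417,.1517),off);print(q.round())
obs=np.array([[341,436],[352,332],[219,383],[230,270],[502,270],[495,392]])
idx=[np.argmin(np.linalg.norm(q-o+[0,8],axis=1)) for o in obs];print(idx)
for o in(off,off*0,off+[1,0],off+[0,1]):
    for free in(0,1):
        f=lambda v:(Q(v[:4],o)[idx]-obs).ravel() if not free else np.r_[(Q(v[:4],o+v[4:6])[idx]-obs).ravel(),v[4:6]*8/1.5]
        r=least_squares(f,[.68,.152,.142,.152]+[0,0]*free);print(o,r.x,np.sqrt((r.fun**2).mean())/8,'px')
E
python3 fit.py | sed -n '/----/,$p'
```

```text
----
[[374. 316.]
 [388. 227.]
 [499. 374.]
 [515. 283.]
 [214. 368.]
 [227. 275.]
 [339. 432.]
 [354. 336.]]
[np.int64(6), np.int64(7), np.int64(4), np.int64(5), np.int64(3), np.int64(2)]
[-1.1756 -1.1445] [0.6811 0.1505 0.1398 0.1519] 0.6107522246250354 px
[-1.1756 -1.1445] [ 0.681   0.1505  0.1398  0.1518  0.0207 -0.0213] 0.5654209517674653 px
[-0. -0.] [0.6721 0.1505 0.1403 0.1523] 0.61684931615918 px
[-0. -0.] [ 0.6729  0.1505  0.1403  0.1523 -0.1096 -0.0506] 0.5706444160066683 px
[-0.1756 -1.1445] [0.6745 0.1505 0.1394 0.1515] 0.6125793328717581 px
[-0.1756 -1.1445] [ 0.675   0.1505  0.1394  0.1515 -0.0745 -0.0376] 0.5669238021174153 px
[-1.1756 -0.1445] [0.68   0.1505 0.1406 0.1526] 0.6123204047342096 px
[-1.1756 -0.1445] [ 0.68    0.1505  0.1406  0.1526  0.0044 -0.0305] 0.566871843920824 px
```

Emit:
apply_moves(targets=[[[0,0,0,0],[0,0,0,0],[0,0,0,0],[0,0,0,0],[0,0,0,0],[0,0,0,0]]])

```text
clock: 29.6
position: [0.5237, 0.2598, 0.264]
tool_rot: [0.994, -0.108, -0.001, 0.001]
wrist_force: [-13.0, -4.3, -1.9]
width: 0.0121
```

```bash
python3 chk.py 15
```

```text
at [0.5237 0.2598 0.264 ] yaw -12.43 F [-13.   -4.3  -1.9] w 0.0121 t 29.6
[-13.0325  -4.3087  -1.8605] u -11.815428681206063 tau [-0.687   2.1092  0.0861]
disp u,z 0.055916789488953525 0.17041032298380515 ang(z) 0.6886697285684548 ang(x) 0.661627647788614
blob [234 110   1   1   1] ang 0.7514076368597363 r 0.1374576436002423 0.1374576436002423
blob [240 116   4   3   8] ang 0.67424788513389 r 0.09081779014087243 0.10504303237978724
blob [248 120   2   2   2] ang 0.6667416912389265 r 0.06405828619572884 0.06966482717961466
```

View pics/t15.png

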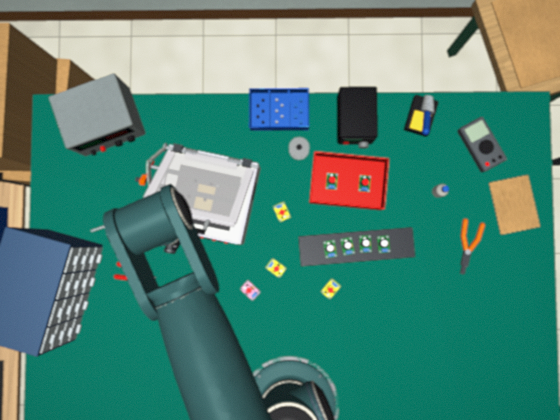

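View pics/s15c.png

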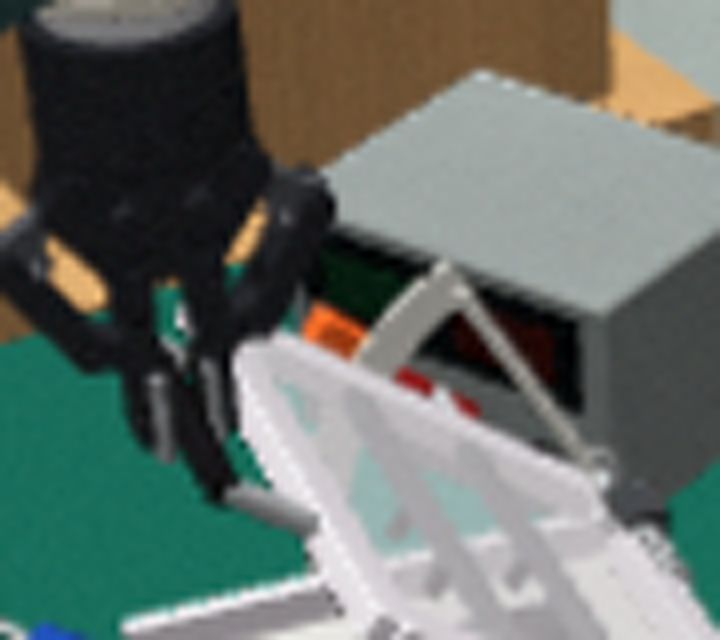

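```bash
python3 -c "
from station import robot
print(robot.hand_in()); s=robot.state();print(s['clock'],s['position'],s['wrist_force'],s['width'])"
```

```text
the job is handed in; nothing more can be done
None
the job is handed in; nothing more can be done
```

I put both red-sticker boards, one from each end of the row, upright in the red bin. I then lifted the tester lid by its handle to the orange index and handed in at about 29.6 s, still holding it.

**Bin and bystanders:** the last top picture shows both rejects in the bin and the four white-sticker boards still in the row. The tools and the yellow and pink look-alikes show no movement, except that the arm hides part of the side cutters and most of the screwdriver. I never moved the arm near those two.

**Lid angle:** my best estimate for both the lid and the index is about 0.68 rad, good to roughly 0.01–0.02 rad.
- **Index:** fitting the clamp's corners in a close wrist view gave 0.67–0.68. The orange patch seen from the side camera read slightly higher, 0.69–0.70, probably because the quadrant's arc hides part of it.
- **Lid:** the pointer rod in the side view gave about 0.68. The handle's rise gave 0.689 and its fore-aft travel gave 0.66, so those two checks disagree a little.
- **Pointer tip:** it is hidden behind the arc in both fixed cameras, so I could not see tip and index meet directly.

**Steadiness:** over a further second the measured pose changed by no more than 0.1 mm and the grip stayed at 12 mm. A steady push of about 12 N towards the hinge remained. The largest wrist force I read was about 35 N, partway through the lift, and I eased it off.

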